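# Spin-test three star-wheel modules and reject the binding one

## Robot

A 7-joint arm with a two-finger parallel gripper is mounted at the origin on the work surface. World frame = base frame: x ahead of the robot, y to its left, z up, the work surface at z = 0. Lengths are in m, angles in rad, forces in N, time in s.
With the tool pointing down it reaches from about 0.4 to 0.875 m from the base axis. Payload 19.3 kg.
Tool frame: the origin (TCP) lies at the very end of the fingers, on their centre line; the grasp point (between the pads) lies 19 mm behind it; z points along the fingers, x is the direction in which the jaws open and shut, and the axes are right-handed (so a half turn about z gives the same grasp; the last joint's range is limited). The gripper opens to 85 mm and grips with 20 to 120 N. Pads are 22 mm wide; open, the fingers measure 114 mm over their backs; the gripper's body (76 mm by 85 mm) begins 54 mm behind the grasp point. The pads swing forward as they close: fully open they stand 13 mm farther back than shut.
Start: joints at [1.21, 0.521, -0.036, 1.599, 0.021, 1.021, -0.113], TCP at [0.179, -0.599, 0.204] pointing down, gripper open.
Joint ranges: [-2.91, 2.91], [-0.3, 2.13], [-1.5, 1.42], [0.17, 2.43], [-1.26, 4.41], [0.16, 1.93], [-2.52, 2.52]. Speed limits (rad/s): [1.89, 1.89, 2.39, 2.39, 3.01, 3.01, 3.01].

## Interface

Orientations are given as [roll, pitch, yaw] about the fixed x, y, z axes, in that order (R = Rz(yaw) Ry(pitch) Rx(roll)).
In Python, from workcell import observe, eyes, job_done gives the robot as it stands. The module is installed in compiled form; this text tells all that it offers.
- The arm moves only by the shell command python3 -m pendant 'ROWS' [FORCE]. ROWS is JSON, a list of rows, each an object of numbers: "dx", "dy", "dz": the shift along the tool's x, y, z in mm; "ax", "ay", "az": the turn, a rotation vector about the tool's x, y, z in degrees; "claw": the finger opening in mm, from 0 to 85.4. A call has 1 to 10 rows; each row is the pose to reach, as a shift and turn from the pose commanded when the call began, along the tool's axes at that moment; what a row does not reach only later rows make up. A row lasts 1/12 s, in which the tool goes at most 41.7 mm and 7.16 degrees, less where a joint would pass 70% of its speed; a pose out of reach is approached as far as the arm can. A call with a gripper value outside its range is refused whole. The fingers move at their own pace and stop on an object; FORCE is the grip in N (left out, the last holds). Time passes only in rows, so rows that repeat a pose let the fingers close. It gives the time, the measured TCP pose, the force and the opening at its end, in the units of the state.
- observe(): the state, without advancing time (a new reading comes with each control period).
- eyes.grab_frame(name): name is "scene" or "top"; returns a dict with "image" (400x640x3 uint8, blue, green, red), "fovy" (degrees; the focal length in pixels is half the picture's height over the tangent of half this angle, whatever the lens; pixels are square), "cx", "cy" (the principal point, pixels), "view" (4x4, takes a point from world to camera coordinates). Camera axes: x right, y up, looking along -z (the intrinsics and any distortion apply to the point x, -y, -z); pixel columns grow to the right and rows downward; lengths in m; the calibration is good to about 2 mm. A picture is of the moment at which its call begins. There is no depth.
- job_done(): hands the job in, once; it reports no verdict.
The state is a dict: "clock": time; "qpos": joint angles; "qd": joint speeds; "joint_efforts": joint torques, N m; "position": TCP position; "tool_rot": TCP orientation; "force": force on the tool from outside, world axes, zero at the start; "moment": the same for the moment, N m; "grip_width": finger opening in m.
Only numpy, scipy, OpenCV 4.12 (cv2) and the standard library are available. Lean on these libraries where they do the work, as an engineer would, in place of code of your own. Each camera call takes 0.05 s, during which the arm holds its last target.

## Task

One of the three star-wheel modules in the dock has a gummed, binding bearing: test them from left to right (left as the robot sees it), pushing each wheel round by a good eighth of a turn where it stands to feel its drag, never with more than 10 N on a wheel. Then lift the binding module out by its post, with its wheel left turned away from rest, and set it down gently and flat in the steel reject tray. Leave the two free-running modules seated in the dock, do not disturb the other things on the bench, and let go.

Things in the scene. Friction and masses are not known exactly. Their poses are not given: they have to be found in the camera images.
- hub_a (a point): middle of the hub post of module a, 66 mm above the block's underside: a square aluminium post 22 x 22 mm, faces parallel to the block's sides, from the block up to 84 mm above its underside (bare above the wheel, from 42 mm). It does not turn with the wheel; lift the module by it from above. z up, x and y along the block's sides
- module_a: star-wheel module a; the three look alike and stand in the dock in no known order. White block 90 x 90 x 22 mm, about 0.8 kg with wheel and post; origin at the centre of the block's underside, z up, x and y along its sides
- star_a: star wheel of module a: flat black plastic, four arms at 90 degrees, 14 mm wide, reaching 62 mm from the axis, boss 44 mm in diameter round the post; it lies 30 to 42 mm above the block's underside (8 mm free above the block), so closed fingers fit down between two arms. Origin on the axis, half-way up the arms, x along one arm
- wheel_a (a joint): turn of wheel a from its rest position, rad, anticlockwise from above, no stops; at rest, near 0, the arms lie along the block's x and y. Free-running: under 0.3 N turns it; let go, a weak return spring swings it to and fro back to near 0. Binding: it stays where it is left; 42 mm from the axis it takes 1.5 N to creep, about 5 N at 30 mm/s, past 10 N at 80 mm/s
- hub_b (a point): middle of the hub post of module b, 66 mm above the block's underside: a square aluminium post 22 x 22 mm, faces parallel to the block's sides, from the block up to 84 mm above its underside (bare above the wheel, from 42 mm). It does not turn with the wheel; lift the module by it from above. z up, x and y along the block's sides
- module_b: star-wheel module b; the three look alike and stand in the dock in no known order. White block 90 x 90 x 22 mm, about 0.8 kg with wheel and post; origin at the centre of the block's underside, z up, x and y along its sides
- star_b: star wheel of module b: flat black plastic, four arms at 90 degrees, 14 mm wide, reaching 62 mm from the axis, boss 44 mm in diameter round the post; it lies 30 to 42 mm above the block's underside (8 mm free above the block), so closed fingers fit down between two arms. Origin on the axis, half-way up the arms, x along one arm
- wheel_b (a joint): turn of wheel b from its rest position, rad, anticlockwise from above, no stops; at rest, near 0, the arms lie along the block's x and y. Free-running: under 0.3 N turns it; let go, a weak return spring swings it to and fro back to near 0. Binding: it stays where it is left; 42 mm from the axis it takes 1.5 N to creep, about 5 N at 30 mm/s, past 10 N at 80 mm/s
- hub_c (a point): middle of the hub post of module c, 66 mm above the block's underside: a square aluminium post 22 x 22 mm, faces parallel to the block's sides, from the block up to 84 mm above its underside (bare above the wheel, from 42 mm). It does not turn with the wheel; lift the module by it from above. z up, x and y along the block's sides
- module_c: star-wheel module c; the three look alike and stand in the dock in no known order. White block 90 x 90 x 22 mm, about 0.8 kg with wheel and post; origin at the centre of the block's underside, z up, x and y along its sides
- star_c: star wheel of module c: flat black plastic, four arms at 90 degrees, 14 mm wide, reaching 62 mm from the axis, boss 44 mm in diameter round the post; it lies 30 to 42 mm above the block's underside (8 mm free above the block), so closed fingers fit down between two arms. Origin on the axis, half-way up the arms, x along one arm
- wheel_c (a joint): turn of wheel c from its rest position, rad, anticlockwise from above, no stops; at rest, near 0, the arms lie along the block's x and y. Free-running: under 0.3 N turns it; let go, a weak return spring swings it to and fro back to near 0. Binding: it stays where it is left; 42 mm from the axis it takes 1.5 N to creep, about 5 N at 30 mm/s, past 10 N at 80 mm/s
- dock: grey dock plate fixed to the bench, 130 x 440 mm, 12 mm high, with three square pockets 94 mm wide and 8 mm deep, 150 mm apart along its y axis; origin in the middle of its underside. Its +y end is the left one for the robot. A module's underside stands 4 mm above the bench
- tray: steel reject tray fixed to the bench, square, open-topped, 110 x 110 mm outside, 20 mm high, walls and floor 5 mm thick, so 100 x 100 mm inside; origin at the centre of its underside, x and y along its sides. It stands nearer the robot than the dock, left or right
- tube_rack: bystander: white block 100 x 100 mm with capped sample tubes, 88 mm high; origin at the centre of its underside. It stands on the side opposite the tray
- reagent: bystander: reagent bottle, 60 mm diameter, 150 mm high, left of the dock; origin at the centre of its underside
- jar: bystander: jar, 64 mm diameter, 85 mm high, right of the dock; origin at the centre of its underside
Things that resemble listed ones, but are neither listed nor needed, are in the scene too. Leave any red look-alike of the module_b alone.

How it is judged:
By the outcome, as a careful person would: the job done as asked, in the order asked, and still so for the second after the job is handed in, with the robot touching nothing.
It also fails if it takes over 72 s, if anything falls off the work surface, if the arm or the gripper's body presses on something with over 40 N, if the wrist force passes 120 N, or if a joint passes its speed limit or range.

## Working session

There is one attempt and no reset: what is moved stays moved. The work goes in short steps, Python scripts to look and compute and a shell command to move; the robot and the scene stay as the last step left them, time stands still between calls to the robot, and variables do not carry over. Pictures are saved under pics/ and viewed, and the job is handed in when it is done.

```bash
mkdir -p pics; python3 - <<'E'
from workcell import observe, eyes
import cv2
s=observe(); print(s)
for n in("scene","top"):
    f=eyes.grab_frame(n); cv2.imwrite(f"pics/{n}0.png",f["image"]); print(n,f["fovy"],f["cx"],f["cy"],f["view"].tolist(),[k for k in f])
E
```

```text
{'clock': 0.0, 'qpos': array([ 1.2097937 ,  0.52204395, -0.03632483,  1.60000202,  0.02121742,
        1.0211503 , -0.11281457]), 'qd': array([ 0.00066485,  0.00172407,  0.00089765,  0.00176604,  0.00088057,
       -0.00051026, -0.00024585]), 'joint_efforts': array([-3.83016828e-03, -9.27111053e+01,  1.97842620e+00, -3.69944143e+01,
        1.76056096e-02,  8.12931452e-03, -2.45136357e-05]), 'position': array([ 0.179043  , -0.59840011,  0.2036093 ]), 'tool_rot': array([ 3.14148745e+00,  1.21354900e-03, -1.28001154e+00]), 'force': array([-0.87520291,  0.60700582, -0.47166919]), 'moment': array([0.05599167, 0.07226423, 0.03235408]), 'grip_width': 0.08543319046996382}
scene 48.347831230079045 319.74532155699785 201.32186798194772 [[0.36734563755275235, 0.9299002607726764, -0.018511822867299223, -0.19626900657506705], [-0.49996609633106, 0.21421037745403493, 0.8391351599775098, 0.2145521468015144], [0.7842774286503742, -0.2989973565199334, 0.5436078510320181, -1.7397302871220315], [0.0, 0.0, 0.0, 1.0]] ['image', 'fovy', 'cx', 'cy', 'view']
top 45.221756743890985 315.92892249474085 202.7607718585398 [[0.0016993872254785947, -0.9998366165745302, 0.017995895083434063, -0.016532981372418626], [0.9892089760922205, 0.004317214019358366, 0.14644781760645018, -0.5950996382837427], [-0.14650158259090218, 0.017552829398907212, 0.9890546923595551, -1.524220061550007], [0.0, 0.0, 0.0, 1.0]] ['image', 'fovy', 'cx', 'cy', 'view']
```

View pics/scene0.png

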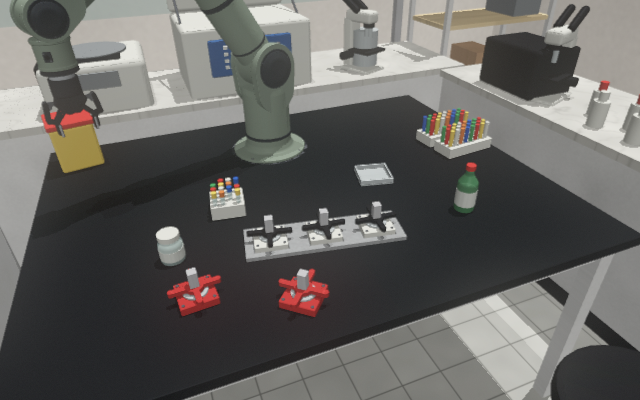

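View pics/top0.png

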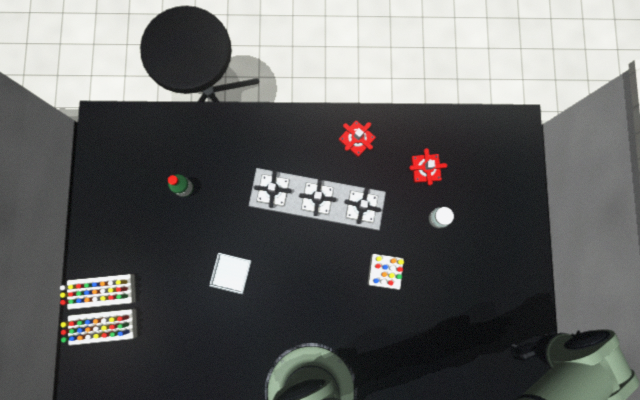

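The top view shows the dock with modules near pixels (272,189), (318,197) and (364,206). The tray is at (231,273), the tube rack at (387,272), the jar at (441,217) and the reagent at (179,184). I'll zoom in.

```bash
cat > h.py <<'E'
import numpy as np, cv2, math
from workcell import observe, eyes
def K(f):
    F=200/math.tan(math.radians(f["fovy"])/2); return F,f["cx"],f["cy"],np.array(f["view"])
def back(f,u,v,z):
    F,cx,cy,V=K(f); d=np.array([(u-cx)/F,-(v-cy)/F,-1.]); R=V[:3,:3]; o=-R.T@V[:3,3]; w=R.T@d
    return o+w*(z-o[2])/w[2]
def proj(f,p):
    F,cx,cy,V=K(f); c=V[:3,:3]@np.array(p)+V[:3,3]; return cx+F*c[0]/-c[2], cy-F*c[1]/-c[2]
def crop(f,x0,y0,w,h,s,fn):
    im=f["image"][y0:y0+h,x0:x0+w]; cv2.imwrite(fn,cv2.resize(im,None,fx=s,fy=s,interpolation=cv2.INTER_CUBIC))
E
python3 - <<'E'
from h import *
f=eyes.grab_frame("top"); crop(f,240,155,160,85,5,"pics/t1.png"); crop(f,200,240,70,65,8,"pics/t2.png")
g=eyes.grab_frame("scene"); crop(g,235,190,180,75,4,"pics/s1.png")
for u,v in[(272,188),(318,196),(363,205)]: print(back(f,u,v,.088))
print(back(f,231,273,.01))
# dock corners
for u,v in [(256,168),(386,190),(380,230),(249,207)]: print(back(f,u,v,.012))
E
```

```text
[0.63549616 0.12593658 0.088     ]
[ 0.61038514 -0.02050097  0.088     ]
[ 0.58208681 -0.16350187  0.088     ]
[0.36777006 0.26085358 0.01      ]
[0.71711761 0.1863714  0.012     ]
[ 0.64418715 -0.25035292  0.012     ]
[ 0.50957744 -0.22776381  0.012     ]
[0.58468339 0.20692445 0.012     ]
```

View pics/t1.png

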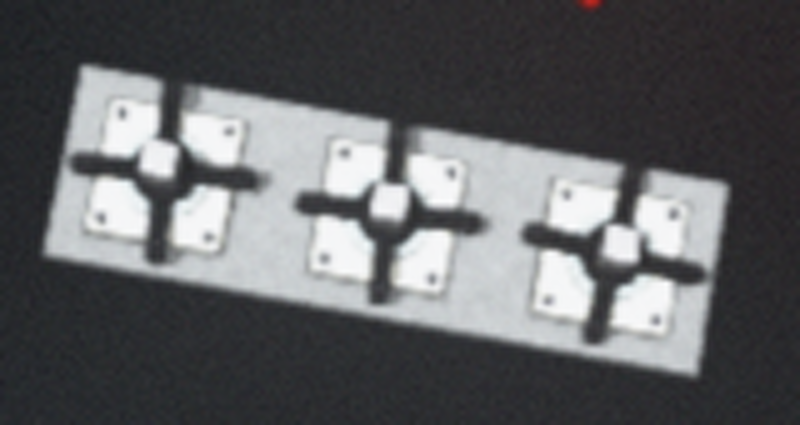

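View pics/t2.png

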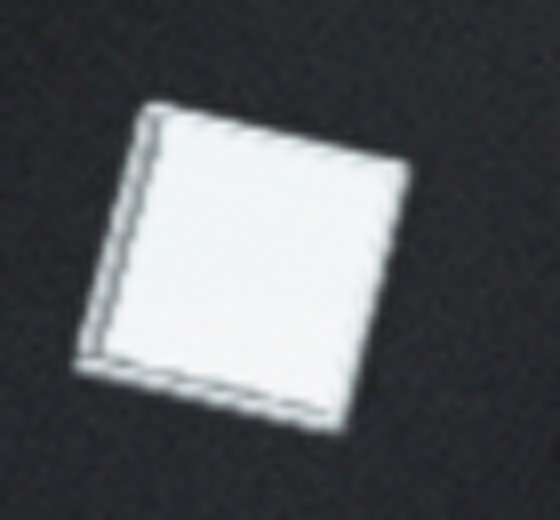

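View pics/s1.png

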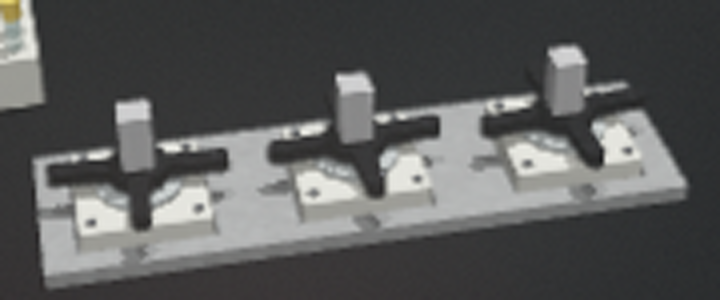

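```bash
cat > fit.py <<'E'
from h import *
from scipy.optimize import least_squares
def T(x,y,a,p): c,s=math.cos(a),math.sin(a); return [x+c*p[0]-s*p[1],y+s*p[0]+c*p[1],p[2]]
def quad(f,z,box,th):
    x0,y0,w,h=box; im=cv2.cvtColor(f["image"],cv2.COLOR_BGR2GRAY)[y0:y0+h,x0:x0+w]
    big=cv2.resize(im,None,fx=8,fy=8,interpolation=cv2.INTER_CUBIC)
    m=cv2.morphologyEx((big>th).astype(np.uint8),cv2.MORPH_CLOSE,np.ones((61,61)))
    c=max(cv2.findContours(m,0,1)[0],key=cv2.contourArea)
    h_=cv2.convexHull(c); _,q=cv2.minEnclosingTriangle(h_) if 0 else (0,cv2.approxPolyN(h_,4)) 
    return (q.reshape(-1,2)+.5)/8-.5+np.array([x0,y0])
E
python3 - <<'E'
from fit import *
f=eyes.grab_frame("top"); g=eyes.grab_frame("scene")
def fitrect(hx,hy,z,px,x0):
    P=[(hx,hy,z),(hx,-hy,z),(-hx,-hy,z),(-hx,hy,z)]
    r=lambda q:np.ravel([np.subtract(proj(f,T(*q,p)),u) for p,u in zip(P,px)])
    s=least_squares(r,x0); return s.x,r(s.x).round(2)
t1=lambda a:[((x+.5)/5-.5+240,(y+.5)/5-.5+155) for x,y in a]
t2=lambda a:[((x+.5)/8-.5+200,(y+.5)/8-.5+240) for x,y in a]
d,r=fitrect(.065,.22,.012,t1([(82,64),(730,183),(699,376),(43,257)]),[.61,-.02,-.15]); print("dock",d,r)
t,r=fitrect(.055,.055,.02,t2([(145,100),(411,162),(343,433),(75,366)]),[.37,.26,-.2]); print("tray",t,r)
try: print(quad(f,.0,(240,155,160,85),100)); print(quad(f,0,(200,240,70,65),120))
except Exception as e: print(e)
for cam,box,s,n in((f,(240,155,160,85),5,"t"),(g,(235,190,180,75),4,"s")):
    x0,y0,w,h=box; im=cv2.resize(cam["image"][y0:y0+h,x0:x0+w],None,fx=s,fy=s,interpolation=cv2.INTER_CUBIC)
    def dr(P):
        q=np.array([[(proj(cam,p)[0]+.5-x0)*s-.5,(proj(cam,p)[1]+.5-y0)*s-.5] for p in P]).round().astype(int)
        cv2.polylines(im,[q],True,(0,0,255),1)
    sq=lambda cx,cy,a,b,z:[T(*d,(cx+i*a,cy+j*b,z)) for i,j in((1,1),(1,-1),(-1,-1),(-1,1))]
    dr(sq(0,0,.065,.22,.012))
    for k in(.15,0,-.15):
        dr(sq(0,k,.011,.011,.088)); dr(sq(0,k,.045,.045,.026)); print(T(*d,(0,k,.088)))
    cv2.imwrite(f"pics/ov_{n}.png",im)
E
```

```text
dock [ 0.61432736 -0.01966087 -0.17801537] [ 0.3   0.56 -0.36  0.22 -0.34 -0.35  0.39 -0.38]
tray [ 0.36892965  0.26250476 -0.22959979] [ 0.24  0.03 -0.19  0.1  -0.2  -0.28  0.14  0.16]
[[385.6875 190.8125]
 [379.1875 230.3125]
 [247.6875 205.8125]
 [255.6875 167.0625]]
[[251.3125 259.9375]
 [242.1875 294.1875]
 [208.1875 285.6875]
 [217.3125 251.5625]]
[np.float64(0.6408888612479958), np.float64(0.12796869109587763), 0.088]
[np.float64(0.6143273632722337), np.float64(-0.01966086836049813), 0.088]
[np.float64(0.5877658652964716), np.float64(-0.1672904278168739), 0.088]
[np.float64(0.6408888612479958), np.float64(0.12796869109587763), 0.088]
[np.float64(0.6143273632722337), np.float64(-0.01966086836049813), 0.088]
[np.float64(0.5877658652964716), np.float64(-0.1672904278168739), 0.088]
```

View pics/ov_t.png

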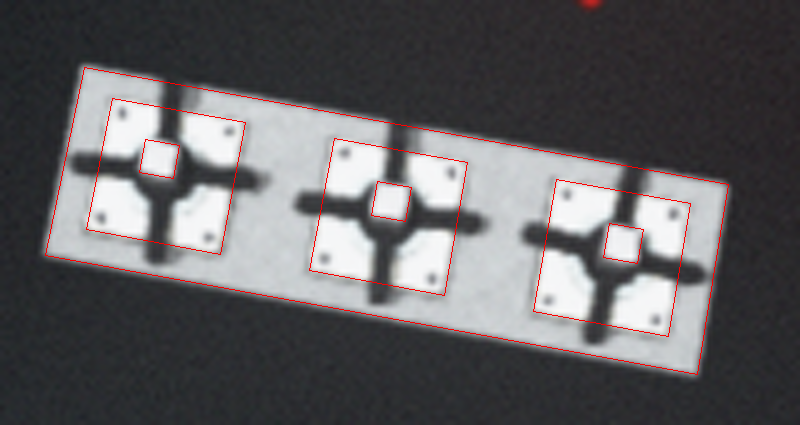

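View pics/ov_s.png

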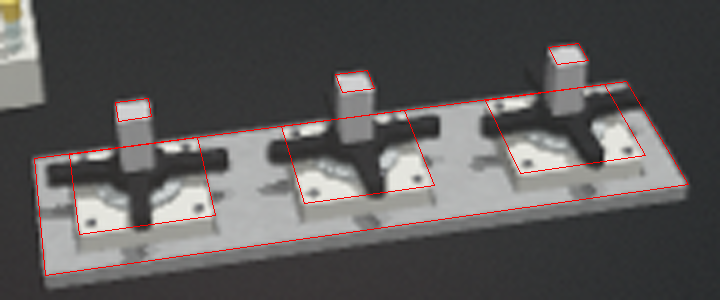

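```bash
cat > plan.py <<'E'
import sys; from h import *
from scipy.spatial.transform import Rotation as R
D=(.6143,-.0197,-.178); TR=(.3689,.2625,-.2296)
def dw(off,k):  # dock frame mm rel. to module k (0 left)
    c,s=math.cos(D[2]),math.sin(D[2]); X=off[0]/1e3; Y=off[1]/1e3+[.15,0,-.15][k]
    return np.array([D[0]+c*X-s*Y,D[1]+s*X+c*Y])
def to(p,yaw):
    s=observe(); A=R.from_euler("xyz",s["tool_rot"]); B=R.from_euler("xyz",[math.pi,0,yaw])
    d=A.inv().apply(np.array(p)-s["position"])*1e3; r=np.degrees((A.inv()*B).as_rotvec())
    print("t",round(s["clock"],2),"pos",s["position"].round(4),"yaw",np.degrees(s["tool_rot"]).round(2),"F",s["force"].round(2),"grip",round(s["grip_width"],4))
    print("d",d.round(1),"a",r.round(2))
def local(k):
    s=observe();c,sn=math.cos(D[2]),math.sin(D[2]); m=dw((0,0),k); d=s["position"][:2]-m
    F=s["force"]
    print("t",round(s["clock"],2),"loc mm",(1e3*(c*d[0]+sn*d[1])).round(1),(1e3*(-sn*d[0]+c*d[1])).round(1),"z",s["position"][2].round(4),"Fdock",(c*F[0]+sn*F[1]).round(2),(-sn*F[0]+c*F[1]).round(2),F[2].round(2))
E
python3 -c "
from plan import *
to([*dw((52,-34),0),.15],-.178)"
```

```text
t 0.3 pos [ 0.1791 -0.5987  0.204 ] yaw [ 1.800e+02  2.000e-02 -7.334e+01] F [0.19 0.22 0.46] grip 0.0855
d [-509.9 -681.7   54.2] a [-1.000e-02  2.000e-02 -6.314e+01]
```

```bash
python3 -m pendant '[{"dx":-200,"dy":-270,"dz":0,"az":-30,"claw":0},{"dx":-510,"dy":-682,"dz":0,"az":-63.1,"claw":0},{"dx":-510,"dy":-682,"dz":0,"az":-63.1,"claw":0},{"dx":-510,"dy":-682,"dz":0,"az":-63.1,"claw":0},{"dx":-510,"dy":-682,"dz":0,"az":-63.1,"claw":0},{"dx":-510,"dy":-682,"dz":0,"az":-63.1,"claw":0},{"dx":-510,"dy":-682,"dz":0,"az":-63.1,"claw":0},{"dx":-510,"dy":-682,"dz":0,"az":-63.1,"claw":0},{"dx":-510,"dy":-682,"dz":0,"az":-63.1,"claw":0},{"dx":-510,"dy":-682,"dz":0,"az":-63.1,"claw":0}]'
python3 -c "
from plan import *
to([*dw((52,-34),0),.15],-.178)"
```

```text
t 0.3 pos [ 0.1791 -0.5987  0.204 ] yaw [ 1.800e+02  2.000e-02 -7.334e+01] F [0.19 0.22 0.46] grip 0.0855
d [-509.9 -681.7   54.2] a [-1.000e-02  2.000e-02 -6.314e+01]schema error: expected keys dx, dy, dz, ax, ay, az, claw
```

```bash
python3 -m pendant '[{"dx":-510,"dy":-682,"dz":0,"ax":0,"ay":0,"az":-63.1,"claw":0},{"dx":-510,"dy":-682,"dz":0,"ax":0,"ay":0,"az":-63.1,"claw":0},{"dx":-510,"dy":-682,"dz":0,"ax":0,"ay":0,"az":-63.1,"claw":0},{"dx":-510,"dy":-682,"dz":0,"ax":0,"ay":0,"az":-63.1,"claw":0},{"dx":-510,"dy":-682,"dz":0,"ax":0,"ay":0,"az":-63.1,"claw":0},{"dx":-510,"dy":-682,"dz":0,"ax":0,"ay":0,"az":-63.1,"claw":0},{"dx":-510,"dy":-682,"dz":0,"ax":0,"ay":0,"az":-63.1,"claw":0},{"dx":-510,"dy":-682,"dz":0,"ax":0,"ay":0,"az":-63.1,"claw":0},{"dx":-510,"dy":-682,"dz":0,"ax":0,"ay":0,"az":-63.1,"claw":0},{"dx":-510,"dy":-682,"dz":0,"ax":0,"ay":0,"az":-63.1,"claw":0}]'
python3 -c "
from plan import *
to([*dw((52,-34),0),.15],-.178)"
```

```text
clock: 1.13
position: [0.4281, -0.2624, 0.2044]
tool_rot: [3.141, -0.0, -0.172]
force: [1.4, -0.7, -0.3]
grip_width: -0.0001
t 1.13 pos [ 0.4281 -0.2624  0.2044] yaw [ 1.7999e+02 -2.0000e-02 -9.8500e+00] F [ 1.37 -0.68 -0.29] grip -0.0001
d [ 194.6 -386.7   54.4] a [ 0.01 -0.02  0.35]
```

```bash
python3 -m pendant '[{"dx":195,"dy":-387,"dz":0,"ax":0,"ay":0,"az":0.3,"claw":0},{"dx":195,"dy":-387,"dz":0,"ax":0,"ay":0,"az":0.3,"claw":0},{"dx":195,"dy":-387,"dz":0,"ax":0,"ay":0,"az":0.3,"claw":0},{"dx":195,"dy":-387,"dz":10,"ax":0,"ay":0,"az":0.3,"claw":0},{"dx":195,"dy":-387,"dz":20,"ax":0,"ay":0,"az":0.3,"claw":0},{"dx":195,"dy":-387,"dz":54,"ax":0,"ay":0,"az":0.3,"claw":0},{"dx":195,"dy":-387,"dz":54,"ax":0,"ay":0,"az":0.3,"claw":0},{"dx":195,"dy":-387,"dz":54,"ax":0,"ay":0,"az":0.3,"claw":0},{"dx":195,"dy":-387,"dz":54,"ax":0,"ay":0,"az":0.3,"claw":0},{"dx":195,"dy":-387,"dz":54,"ax":0,"ay":0,"az":0.3,"claw":0}]'
python3 -c "
from plan import *
to([*dw((52,-34),0),.15],-.178)"
```

```text
clock: 1.97
position: [0.6758, 0.0664, 0.1544]
tool_rot: [3.141, 0.0, -0.184]
force: [0.0, -1.4, 0.7]
grip_width: -0.0001
t 1.97 pos [0.6758 0.0664 0.1544] yaw [179.98   0.   -10.55] F [ 0.05 -1.39  0.71] grip -0.0001
d [  6.6 -20.4   4.4] a [ 0.02  0.   -0.35]
```

```bash
python3 -m pendant '[{"dx":6.6,"dy":-20.4,"dz":24,"ax":0,"ay":0,"az":-0.3,"claw":0},{"dx":6.6,"dy":-20.4,"dz":44,"ax":0,"ay":0,"az":-0.3,"claw":0},{"dx":6.6,"dy":-20.4,"dz":44,"ax":0,"ay":0,"az":-0.3,"claw":0},{"dx":6.6,"dy":-20.4,"dz":44,"ax":0,"ay":0,"az":-0.3,"claw":0}]'
python3 - <<'E'
from plan import *
to([*dw((52,-34),0),.037],-.178); local(0)
f=eyes.grab_frame("top"); crop(f,240,155,160,85,5,"pics/t3.png")
g=eyes.grab_frame("scene"); crop(g,235,140,180,125,4,"pics/s3.png")
E
```

```text
clock: 2.3
position: [0.6845, 0.083, 0.1103]
tool_rot: [3.141, 0.002, -0.179]
force: [0.5, 0.2, 0.2]
grip_width: 0.0002
t 2.3 pos [0.6845 0.083  0.1103] yaw [ 1.7994e+02  1.1000e-01 -1.0250e+01] F [0.55 0.16 0.17] grip 0.0002
d [ 1.2 -2.5 73.3] a [ 0.06  0.11 -0.05]
t 2.3 loc mm 50.9 -36.4 z 0.1103 Fdock 0.51 0.26 0.17
```

View pics/t3.png

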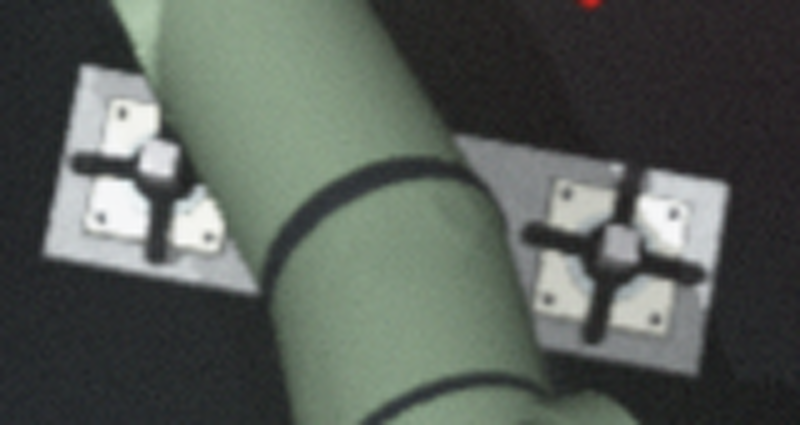

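View pics/s3.png

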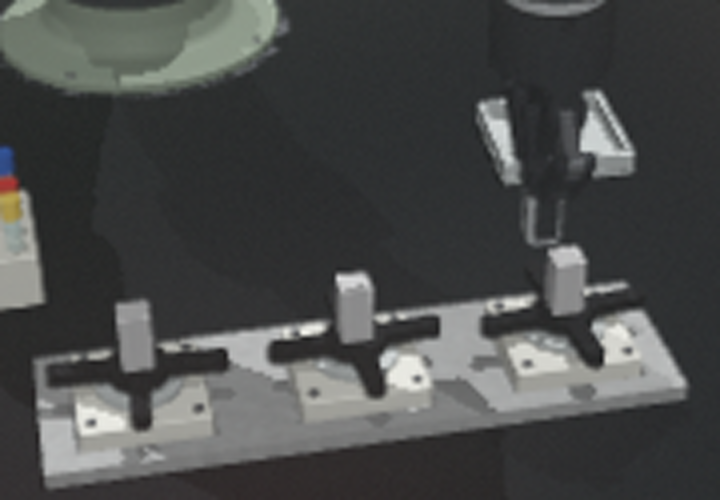

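```bash
python3 - <<'E'
from plan import *
s=observe(); g=eyes.grab_frame("scene"); print(proj(g,s["position"]))
x0,y0,sc=235,140,4
u,v=proj(g,s["position"]); print((u+.5-x0)*sc,(v+.5-y0)*sc)
E
```

```text
(np.float64(369.56235889630466), np.float64(207.50816528096027))
540.2494355852186 272.0326611238411
```

```bash
python3 - <<'E'
from plan import *
g=eyes.grab_frame("scene"); im=g["image"][150:230,330:420].astype(float); im=255*(im/255)**.45
cv2.imwrite("pics/s4.png",cv2.resize(im.astype(np.uint8),None,fx=7,fy=7,interpolation=cv2.INTER_CUBIC))
E
```

```text
(no output)
```

View pics/s4.png

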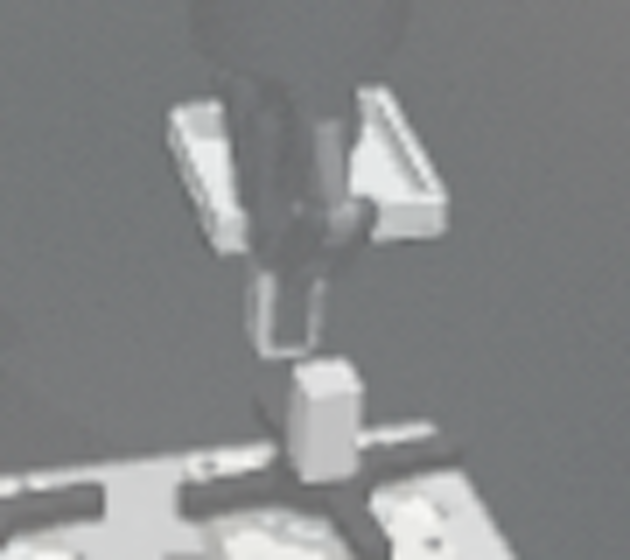

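```bash
python3 - <<'E'
from plan import *
g=eyes.grab_frame("scene"); 
im0=cv2.imread("pics/scene0.png")[60:200,20:130].astype(float); im0=(255*(im0/255)**.45).astype(np.uint8)
b=cv2.resize(im0,None,fx=5,fy=5,interpolation=cv2.INTER_CUBIC)
def m(b,p,x0,y0,s,c): 
    u,v=proj(g,p); cv2.circle(b,(int((u+.5-x0)*s),int((v+.5-y0)*s)),3,c,-1)
p=np.array([.179,-.5987,.204]); x=np.array([math.cos(-1.28),math.sin(-1.28),0])
m(b,p,20,60,5,(0,0,255))
for k in(-1,1):
  m(b,p+k*.0427*x,20,60,5,(0,0,255)); m(b,p+k*.0427*x+[0,0,.013],20,60,5,(0,255,0)); m(b,p+k*.057*x+[0,0,.013],20,60,5,(255,255,0))
cv2.imwrite("pics/s5.png",b)
E
```

```text
(no output)
```

View pics/s5.png

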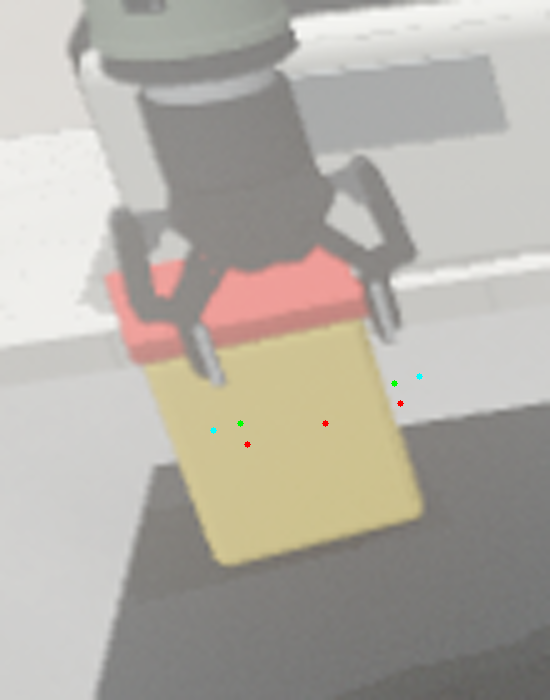

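```bash
python3 -m pendant '[{"dx":1.2,"dy":-2.5,"dz":20,"ax":0,"ay":0,"az":0,"claw":0},{"dx":1.2,"dy":-2.5,"dz":40,"ax":0,"ay":0,"az":0,"claw":0},{"dx":1.2,"dy":-2.5,"dz":40,"ax":0,"ay":0,"az":0,"claw":0},{"dx":1.2,"dy":-2.5,"dz":40,"ax":0,"ay":0,"az":0,"claw":0}]'
python3 - <<'E'
from plan import *
local(0); s=observe()
g=eyes.grab_frame("scene"); f=eyes.grab_frame("top")
im=g["image"][150:230,330:420].astype(float); im=(255*(im/255)**.45).astype(np.uint8)
b=cv2.resize(im,None,fx=7,fy=7,interpolation=cv2.INTER_CUBIC)
u,v=proj(g,s["position"]); cv2.circle(b,(int((u+.5-330)*7),int((v+.5-150)*7)),3,(0,0,255),-1)
# tray outline at z=.02
q=np.array([proj(g,[TR[0]+math.cos(TR[2])*i*.055-math.sin(TR[2])*j*.055,TR[1]+math.sin(TR[2])*i*.055+math.cos(TR[2])*j*.055,.02]) for i,j in((1,1),(1,-1),(-1,-1),(-1,1))])
cv2.polylines(b,[((q+.5-[330,150])*7).astype(int).reshape(-1,1,2)],True,(0,255,0),1)
cv2.imwrite("pics/s6.png",b)
cv2.imwrite("pics/t6.png",f["image"])
E
```

```text
clock: 2.88
position: [0.6866, 0.0854, 0.0713]
tool_rot: [3.141, 0.001, -0.179]
force: [0.1, 0.0, 0.6]
grip_width: -0.0
t 2.88 loc mm 52.5 -33.7 z 0.0713 Fdock 0.06 0.04 0.6
```

View pics/s6.png

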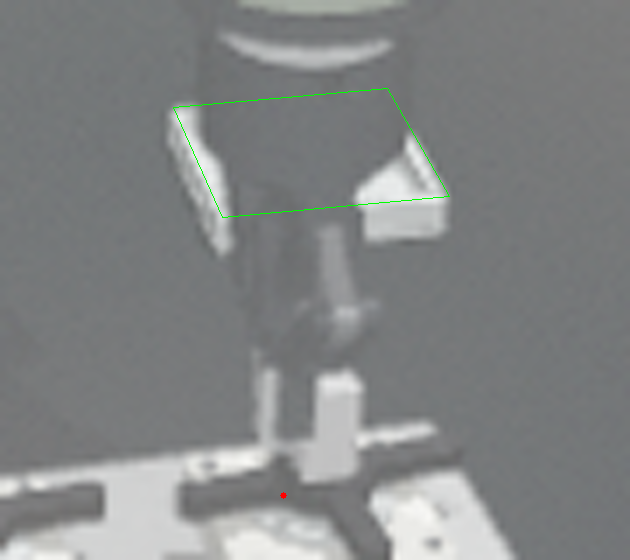

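View pics/t6.png

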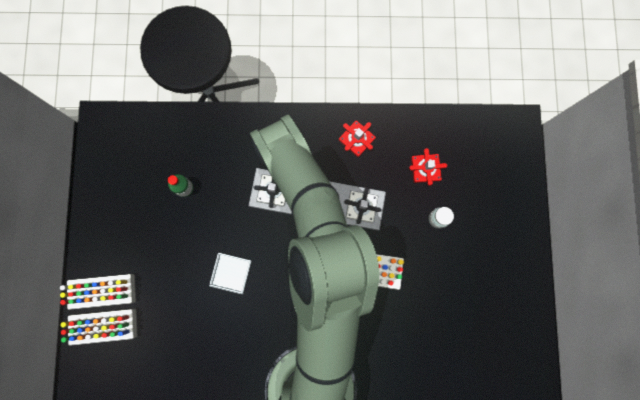

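```bash
python3 -m pendant '[{"dx":0,"dy":0,"dz":10,"ax":0,"ay":0,"az":0,"claw":0},{"dx":0,"dy":0,"dz":20,"ax":0,"ay":0,"az":0,"claw":0},{"dx":0,"dy":0,"dz":28,"ax":0,"ay":0,"az":0,"claw":0},{"dx":0,"dy":0,"dz":34,"ax":0,"ay":0,"az":0,"claw":0},{"dx":0,"dy":0,"dz":34,"ax":0,"ay":0,"az":0,"claw":0},{"dx":0,"dy":0,"dz":34,"ax":0,"ay":0,"az":0,"claw":0}]'
python3 - <<'E'
from plan import *
local(0); s=observe()
g=eyes.grab_frame("scene")
im=g["image"][170:250,330:420].astype(float); im=(255*(im/255)**.45).astype(np.uint8)
b=cv2.resize(im,None,fx=7,fy=7,interpolation=cv2.INTER_CUBIC)
u,v=proj(g,s["position"]); cv2.circle(b,(int((u+.5-330)*7),int((v+.5-170)*7)),3,(0,0,255),-1)
cv2.imwrite("pics/s7.png",b)
E
```

```text
clock: 3.48
position: [0.6865, 0.0859, 0.0365]
tool_rot: [3.141, 0.001, -0.179]
force: [-0.3, 0.1, -0.2]
grip_width: -0.0
t 3.48 loc mm 52.4 -33.2 z 0.0365 Fdock -0.31 0.06 -0.18
```

View pics/s7.png

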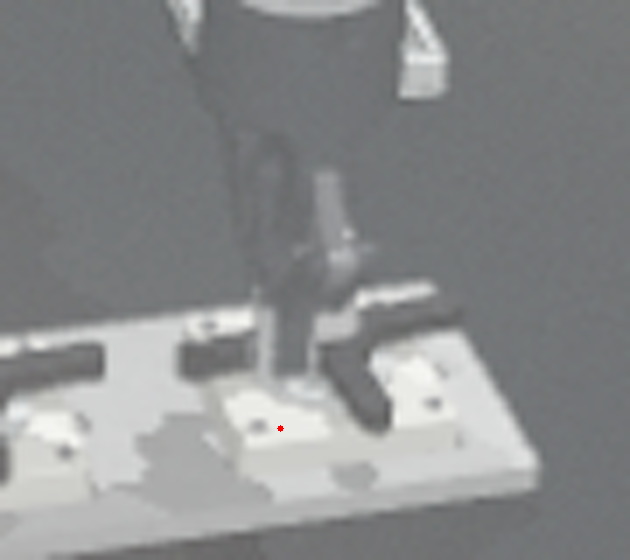

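```bash
python3 - <<'E'
from plan import *
g=eyes.grab_frame("scene")
u,v=(285+.5)/7-.5+330,(378+.5)/7-.5+170
for z in(.0365,.045,.058):
    p=back(g,u,v,z); m=dw((0,0),0); c,s=math.cos(D[2]),math.sin(D[2]); d=p[:2]-m
    print(z,p.round(4),(c*d[0]+s*d[1]).round(4),(-s*d[0]+c*d[1]).round(4))
E
```

```text
0.0365 [0.6577 0.1026 0.0365] 0.021 -0.022
0.045 [0.6681 0.0969 0.045 ] 0.0323 -0.0257
0.058 [0.6839 0.0882 0.058 ] 0.0494 -0.0315
```

```bash
python3 -m pendant '[{"dx":0.5,"dy":-2.5,"dz":0,"ax":0,"ay":0,"az":0,"claw":0},{"dx":1,"dy":-5,"dz":0,"ax":0,"ay":0,"az":0,"claw":0},{"dx":1.5,"dy":-7,"dz":0,"ax":0,"ay":0,"az":0,"claw":0},{"dx":2,"dy":-8.5,"dz":0,"ax":0,"ay":0,"az":0,"claw":0},{"dx":2.5,"dy":-10,"dz":0,"ax":0,"ay":0,"az":0,"claw":0},{"dx":3,"dy":-11.5,"dz":0,"ax":0,"ay":0,"az":0,"claw":0},{"dx":3.5,"dy":-13,"dz":0,"ax":0,"ay":0,"az":0,"claw":0},{"dx":4,"dy":-14.5,"dz":0,"ax":0,"ay":0,"az":0,"claw":0},{"dx":4,"dy":-16,"dz":0,"ax":0,"ay":0,"az":0,"claw":0},{"dx":4,"dy":-17.5,"dz":0,"ax":0,"ay":0,"az":0,"claw":0}]'
python3 - <<'E'
from plan import *
local(0)
E
python3 -m pendant '[{"dx":0,"dy":-1.5,"dz":0,"ax":0,"ay":0,"az":0,"claw":0},{"dx":0.2,"dy":-3,"dz":0,"ax":0,"ay":0,"az":0,"claw":0},{"dx":0.3,"dy":-4.5,"dz":0,"ax":0,"ay":0,"az":0,"claw":0},{"dx":0.3,"dy":-6,"dz":0,"ax":0,"ay":0,"az":0,"claw":0},{"dx":0.3,"dy":-7.5,"dz":0,"ax":0,"ay":0,"az":0,"claw":0},{"dx":0.2,"dy":-9,"dz":0,"ax":0,"ay":0,"az":0,"claw":0},{"dx":0,"dy":-10.5,"dz":0,"ax":0,"ay":0,"az":0,"claw":0},{"dx":-0.2,"dy":-12,"dz":0,"ax":0,"ay":0,"az":0,"claw":0}]'
python3 - <<'E'
from plan import *
local(0); s=observe()
g=eyes.grab_frame("scene")
im=g["image"][170:250,330:420].astype(float); im=(255*(im/255)**.45).astype(np.uint8)
b=cv2.resize(im,None,fx=7,fy=7,interpolation=cv2.INTER_CUBIC)
u,v=proj(g,s["position"]); cv2.circle(b,(int((u+.5-330)*7),int((v+.5-170)*7)),3,(0,0,255),-1)
cv2.imwrite("pics/s8.png",b)
E
```

```text
clock: 4.42
position: [0.6939, 0.1025, 0.037]
tool_rot: [-3.142, -0.0, -0.179]
force: [-0.7, 0.9, 0.7]
grip_width: 0.0004
t 4.42 loc mm 56.7 -15.6 z 0.037 Fdock -0.83 0.77 0.68
clock: 5.08
position: [0.6958, 0.1144, 0.037]
tool_rot: [-3.142, 0.0, -0.179]
force: [-1.2, 0.2, 0.1]
grip_width: 0.0001
t 5.08 loc mm 56.4 -3.6 z 0.037 Fdock -1.18 0.01 0.13
```

View pics/s8.png

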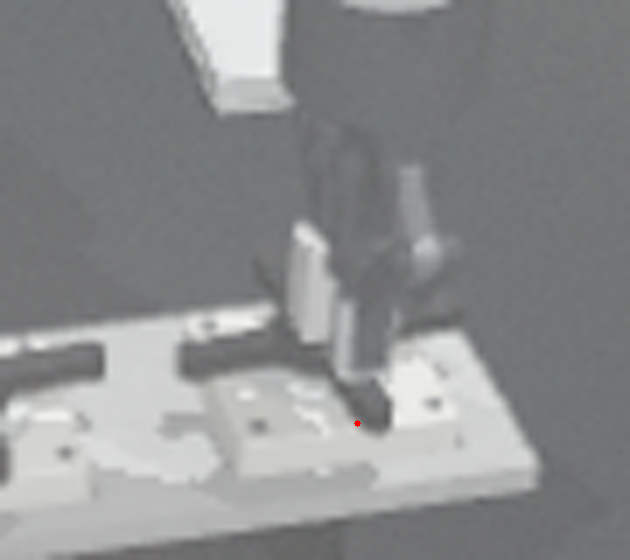

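```bash
python3 -m pendant '[{"dx":-4,"dy":12,"dz":0,"ax":0,"ay":0,"az":0,"claw":0},{"dx":-8,"dy":25,"dz":0,"ax":0,"ay":0,"az":0,"claw":0},{"dx":-10,"dy":33,"dz":0,"ax":0,"ay":0,"az":0,"claw":0},{"dx":-10,"dy":33,"dz":0,"ax":0,"ay":0,"az":0,"claw":0},{"dx":-10,"dy":33,"dz":4,"ax":0,"ay":0,"az":0,"claw":0},{"dx":-10,"dy":33,"dz":8,"ax":0,"ay":0,"az":0,"claw":0},{"dx":-10,"dy":33,"dz":12,"ax":0,"ay":0,"az":0,"claw":0},{"dx":-10,"dy":33,"dz":15,"ax":0,"ay":0,"az":0,"claw":0},{"dx":-10,"dy":33,"dz":18,"ax":0,"ay":0,"az":0,"claw":0},{"dx":-10,"dy":33,"dz":18,"ax":0,"ay":0,"az":0,"claw":0}]'
python3 - <<'E'
from plan import *
local(0); s=observe()
g=eyes.grab_frame("scene")
im=g["image"][170:250,330:420].astype(float); im=(255*(im/255)**.45).astype(np.uint8)
b=cv2.resize(im,None,fx=7,fy=7,interpolation=cv2.INTER_CUBIC)
for dz in(0,.022):
  u,v=proj(g,s["position"]+[0,0,dz]); cv2.circle(b,(int((u+.5-330)*7),int((v+.5-170)*7)),3,(0,0,255),-1)
cv2.imwrite("pics/s9.png",b)
E
```

```text
clock: 5.97
position: [0.6797, 0.0838, 0.0181]
tool_rot: [3.141, 0.001, -0.178]
force: [-0.7, 0.4, -0.3]
grip_width: -0.0003
t 5.97 loc mm 46.0 -36.6 z 0.0181 Fdock -0.78 0.24 -0.31
```

View pics/s9.png

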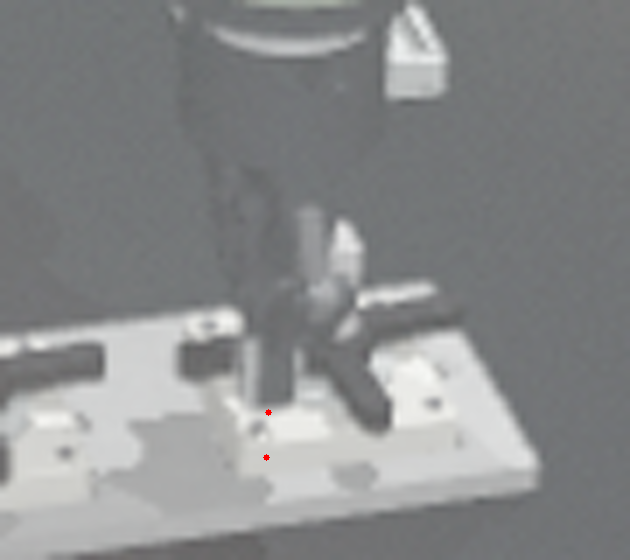

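```bash
for i in 1; do python3 -m pendant '[{"dx":0,"dy":0,"dz":2,"ax":0,"ay":0,"az":0,"claw":0},{"dx":0,"dy":0,"dz":4,"ax":0,"ay":0,"az":0,"claw":0},{"dx":0,"dy":0,"dz":6,"ax":0,"ay":0,"az":0,"claw":0},{"dx":0,"dy":0,"dz":7,"ax":0,"ay":0,"az":0,"claw":0},{"dx":0,"dy":0,"dz":8,"ax":0,"ay":0,"az":0,"claw":0}]'; done
python3 -m pendant '[{"dx":0,"dy":0,"dz":1,"ax":0,"ay":0,"az":0,"claw":0},{"dx":0,"dy":0,"dz":2,"ax":0,"ay":0,"az":0,"claw":0}]'
python3 -m pendant '[{"dx":0,"dy":0,"dz":0.7,"ax":0,"ay":0,"az":0,"claw":0},{"dx":0,"dy":0,"dz":1.4,"ax":0,"ay":0,"az":0,"claw":0}]'
```

```text
clock: 6.43
position: [0.6801, 0.0835, 0.0109]
tool_rot: [-3.142, 0.0, -0.179]
force: [-0.8, 0.6, 0.4]
grip_width: 0.0003
clock: 6.6
position: [0.6801, 0.0835, 0.0089]
tool_rot: [-3.142, -0.0, -0.179]
force: [0.2, -0.1, 0.2]
grip_width: -0.0
clock: 6.77
position: [0.6801, 0.0835, 0.0075]
tool_rot: [-3.142, 0.0, -0.179]
force: [0.4, 0.2, 0.5]
grip_width: -0.0003
```

```bash
python3 -m pendant '[{"dx":0,"dy":0,"dz":0.7,"ax":0,"ay":0,"az":0,"claw":0},{"dx":0,"dy":0,"dz":1.4,"ax":0,"ay":0,"az":0,"claw":0}]' | grep -E "pos|force"
python3 -m pendant '[{"dx":0,"dy":0,"dz":0.7,"ax":0,"ay":0,"az":0,"claw":0},{"dx":0,"dy":0,"dz":1.4,"ax":0,"ay":0,"az":0,"claw":0}]'| grep -E "pos|force"
python3 - <<'E'
from plan import *
local(0); s=observe()
g=eyes.grab_frame("scene")
im=g["image"][170:250,330:420].astype(float); im=(255*(im/255)**.45).astype(np.uint8)
b=cv2.resize(im,None,fx=7,fy=7,interpolation=cv2.INTER_CUBIC)
cv2.imwrite("pics/s10.png",b)
E
```

```text
position: [0.6801, 0.0835, 0.0062]
force: [1.2, 0.2, -0.2]
position: [0.6801, 0.0835, 0.0047]
force: [0.0, 0.1, -0.1]
t 7.1 loc mm 46.5 -36.8 z 0.0047 Fdock 0.0 0.14 -0.13
```

View pics/s10.png

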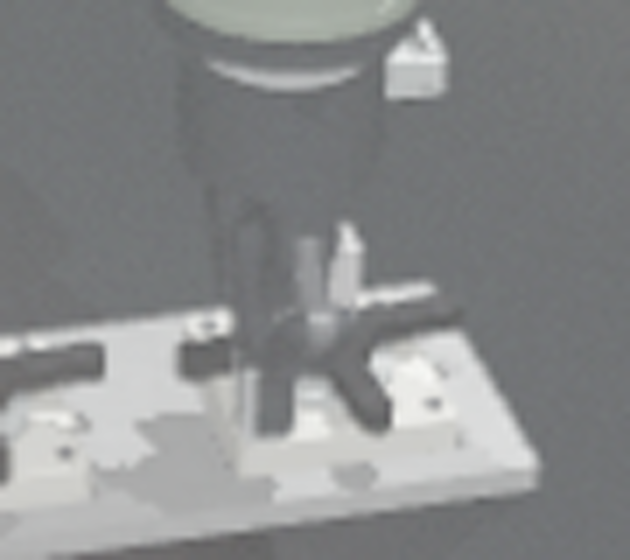

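```bash
python3 -m pendant '[{"dx":0,"dy":0,"dz":0.7,"ax":0,"ay":0,"az":0,"claw":0},{"dx":0,"dy":0,"dz":0.7,"ax":0,"ay":0,"az":0,"claw":0}]' | grep -E "pos|force"
python3 -m pendant '[{"dx":0,"dy":0,"dz":0.7,"ax":0,"ay":0,"az":0,"claw":0},{"dx":0,"dy":0,"dz":0.7,"ax":0,"ay":0,"az":0,"claw":0}]'| grep -E "pos|force"
```

```text
position: [0.68, 0.0836, 0.004]
force: [0.0, -0.4, 1.1]
position: [0.68, 0.0836, 0.0033]
force: [0.7, -0.5, -0.1]
```

```bash
python3 -m pendant '[{"dx":0,"dy":0,"dz":0.7,"ax":0,"ay":0,"az":0,"claw":0},{"dx":0,"dy":0,"dz":0.7,"ax":0,"ay":0,"az":0,"claw":0}]' | grep -E "pos|force"
```

```text
position: [0.68, 0.0835, 0.0026]
force: [0.7, 0.1, -0.4]
```

```bash
for i in 1; do python3 -m pendant '[{"dx":0,"dy":0,"dz":0.7,"ax":0,"ay":0,"az":0,"claw":0},{"dx":0,"dy":0,"dz":0.7,"ax":0,"ay":0,"az":0,"claw":0}]' | grep -E "pos|force"; done
```

```text
position: [0.68, 0.0835, 0.0019]
force: [0.5, 0.5, -0.7]
```

```bash
for i in 1; do python3 -m pendant '[{"dx":0,"dy":0,"dz":0.7,"ax":0,"ay":0,"az":0,"claw":0},{"dx":0,"dy":0,"dz":0.7,"ax":0,"ay":0,"az":0,"claw":0}]' | grep -E "pos|force"; done
```

```text
position: [0.68, 0.0835, 0.0012]
force: [-0.4, 0.2, 0.4]
```

```bash
python3 - <<'E'
from plan import *
g=eyes.grab_frame("scene")
im=g["image"][170:250,330:420].astype(float); im=(255*(im/255)**.45).astype(np.uint8)
cv2.imwrite("pics/s11.png",cv2.resize(im,None,fx=7,fy=7,interpolation=cv2.INTER_CUBIC))
E
```

```text
(no output)
```

View pics/s11.png

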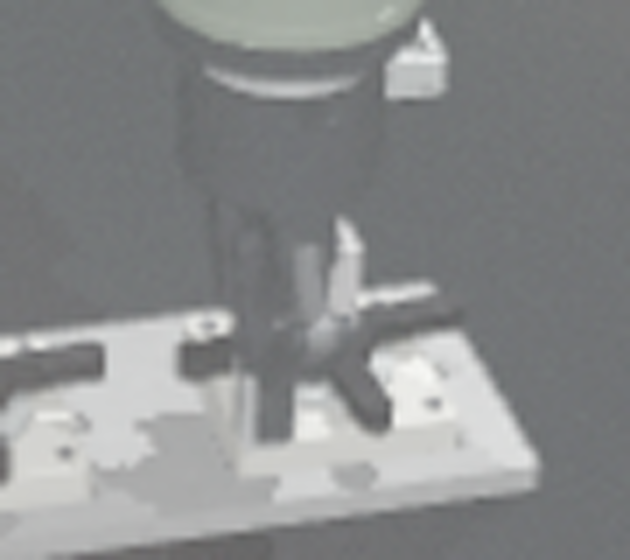

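```bash
python3 - <<'E'
from plan import *
g=eyes.grab_frame("scene")
u,v=(275+.5)/7-.5+330,(440+.5)/7-.5+170
for z in(.015,.02,.024,.028,.032,.036,.04):
    p=back(g,u,v,z); m=dw((0,0),0); c,s=math.cos(D[2]),math.sin(D[2]); d=p[:2]-m
    print(z,(c*d[0]+s*d[1]).round(4),(-s*d[0]+c*d[1]).round(4))
E
```

```text
0.015 0.032 -0.0284
0.02 0.0384 -0.0305
0.024 0.0434 -0.0322
0.028 0.0485 -0.0339
0.032 0.0536 -0.0356
0.036 0.0587 -0.0373
0.04 0.0637 -0.039
```

```bash
python3 -m pendant '[{"dx":0,"dy":0,"dz":1,"ax":0,"ay":0,"az":0,"claw":0},{"dx":0,"dy":0,"dz":2,"ax":0,"ay":0,"az":0,"claw":0},{"dx":0,"dy":0,"dz":2.5,"ax":0,"ay":0,"az":0,"claw":0}]' | grep -E "pos|force"
```

```text
position: [0.6802, 0.0836, -0.001]
force: [-2.8, -1.0, 12.1]
```

```bash
python3 -m pendant '[{"dx":0,"dy":0,"dz":0.7,"ax":0,"ay":0,"az":0,"claw":0},{"dx":0,"dy":0,"dz":1.4,"ax":0,"ay":0,"az":0,"claw":0}]' | grep -E "pos|force"
```

```text
position: [0.6804, 0.0835, -0.0013]
force: [-9.1, -2.1, 29.6]
```

```bash
python3 -m pendant '[{"dx":0,"dy":0,"dz":0.7,"ax":0,"ay":0,"az":0,"claw":0},{"dx":0,"dy":0,"dz":1.4,"ax":0,"ay":0,"az":0,"claw":0}]' | grep -E "pos|force"
```

```text
position: [0.6808, 0.0834, -0.0016]
force: [-13.0, -4.7, 43.7]
```

```bash
python3 -m pendant '[{"dx":0,"dy":0,"dz":-3,"ax":0,"ay":0,"az":0,"claw":0},{"dx":0,"dy":0,"dz":-7,"ax":0,"ay":0,"az":0,"claw":0},{"dx":0,"dy":0,"dz":-9,"ax":0,"ay":0,"az":0,"claw":0}]'
python3 - <<'E'
from plan import *
local(0); g=eyes.grab_frame("scene")
crop(g,235,140,180,125,4,"pics/s12.png")
E
```

```text
clock: 8.92
position: [0.6802, 0.0835, 0.0054]
tool_rot: [-3.141, -0.0, -0.179]
force: [0.9, 1.0, -0.1]
grip_width: 0.0001
t 8.92 loc mm 46.6 -36.7 z 0.0054 Fdock 0.72 1.18 -0.12
```

View pics/s12.png

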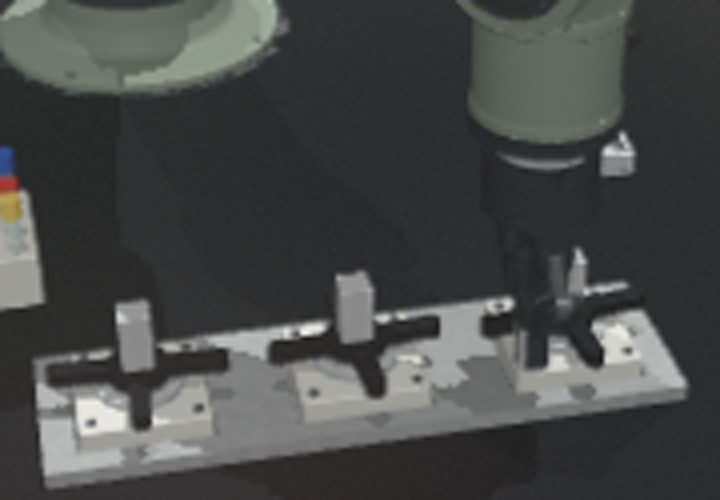

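```bash
python3 -m pendant '[{"dx":5,"dy":-4,"dz":0,"ax":0,"ay":0,"az":0,"claw":0},{"dx":9,"dy":-8,"dz":0,"ax":0,"ay":0,"az":0,"claw":0},{"dx":9.5,"dy":-11,"dz":0,"ax":0,"ay":0,"az":0,"claw":0},{"dx":9.5,"dy":-13,"dz":0,"ax":0,"ay":0,"az":0,"claw":0},{"dx":9.5,"dy":-14.5,"dz":0,"ax":0,"ay":0,"az":0,"claw":0},{"dx":9.5,"dy":-16,"dz":0,"ax":0,"ay":0,"az":0,"claw":0},{"dx":10,"dy":-17.5,"dz":0,"ax":0,"ay":0,"az":0,"claw":0},{"dx":10,"dy":-19,"dz":0,"ax":0,"ay":0,"az":0,"claw":0},{"dx":10,"dy":-20.5,"dz":0,"ax":0,"ay":0,"az":0,"claw":0},{"dx":10.2,"dy":-22,"dz":0,"ax":0,"ay":0,"az":0,"claw":0}]'
python3 - <<'E'
from plan import *
local(0)
E
```

```text
clock: 9.8
position: [0.694, 0.1035, 0.005]
tool_rot: [3.142, 0.0, -0.179]
force: [0.4, 0.0, 0.2]
grip_width: 0.0002
t 9.8 loc mm 56.6 -14.7 z 0.005 Fdock 0.42 0.08 0.22
```

```bash
python3 -m pendant '[{"dx":0.3,"dy":-1.5,"dz":0,"ax":0,"ay":0,"az":0,"claw":0},{"dx":0.5,"dy":-3,"dz":0,"ax":0,"ay":0,"az":0,"claw":0},{"dx":0.5,"dy":-4.5,"dz":0,"ax":0,"ay":0,"az":0,"claw":0},{"dx":0.4,"dy":-6,"dz":0,"ax":0,"ay":0,"az":0,"claw":0},{"dx":0.3,"dy":-7.5,"dz":0,"ax":0,"ay":0,"az":0,"claw":0},{"dx":0.1,"dy":-9,"dz":0,"ax":0,"ay":0,"az":0,"claw":0}]'
python3 - <<'E'
from plan import *
local(0)
g=eyes.grab_frame("scene")
crop(g,235,140,180,125,4,"pics/s13.png")
E
```

```text
clock: 10.3
position: [0.6957, 0.1123, 0.005]
tool_rot: [-3.142, -0.0, -0.179]
force: [0.7, -0.9, 0.3]
grip_width: 0.0002
t 10.3 loc mm 56.8 -5.6 z 0.005 Fdock 0.83 -0.74 0.27
```

View pics/s13.png

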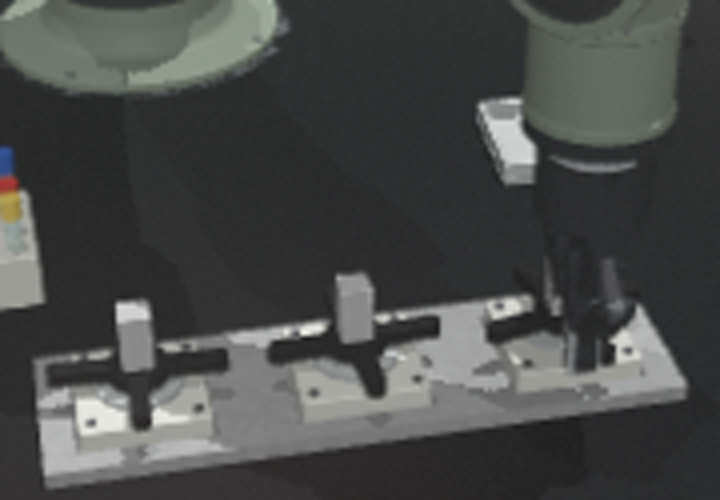

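```bash
python3 -m pendant '[{"dx":-0.4,"dy":-2,"dz":0,"ax":0,"ay":0,"az":0,"claw":0},{"dx":-1,"dy":-4,"dz":0,"ax":0,"ay":0,"az":0,"claw":0},{"dx":-1.6,"dy":-6,"dz":0,"ax":0,"ay":0,"az":0,"claw":0},{"dx":-2,"dy":-8,"dz":0,"ax":0,"ay":0,"az":0,"claw":0},{"dx":-2.8,"dy":-10,"dz":0,"ax":0,"ay":0,"az":0,"claw":0},{"dx":-3.6,"dy":-12,"dz":0,"ax":0,"ay":0,"az":0,"claw":0},{"dx":-4.5,"dy":-14,"dz":0,"ax":0,"ay":0,"az":0,"claw":0},{"dx":-5.6,"dy":-16,"dz":0,"ax":0,"ay":0,"az":0,"claw":0},{"dx":-6.8,"dy":-18,"dz":0,"ax":0,"ay":0,"az":0,"claw":0},{"dx":-8.3,"dy":-20,"dz":0,"ax":0,"ay":0,"az":0,"claw":0}]' | grep force
python3 -m pendant '[{"dx":-1.6,"dy":-2.3,"dz":0,"ax":0,"ay":0,"az":0,"claw":0},{"dx":-3.2,"dy":-4.3,"dz":0,"ax":0,"ay":0,"az":0,"claw":0},{"dx":-5,"dy":-6.2,"dz":0,"ax":0,"ay":0,"az":0,"claw":0},{"dx":-7,"dy":-8,"dz":0,"ax":0,"ay":0,"az":0,"claw":0},{"dx":-7,"dy":-8,"dz":0,"ax":0,"ay":0,"az":0,"claw":0}]'
python3 - <<'E'
from plan import *
local(0)
g=eyes.grab_frame("scene");f=eyes.grab_frame("top")
crop(g,335,160,85,85,7,"pics/s14.png")
crop(f,235,150,100,85,7,"pics/t14.png")
E
```

```text
force: [4.2, -2.6, 1.3]
clock: 11.6
position: [0.6865, 0.1431, 0.0059]
tool_rot: [-3.141, -0.002, -0.179]
force: [0.9, 3.0, -0.1]
grip_width: -0.0001
t 11.6 loc mm 42.2 23.0 z 0.0059 Fdock 0.34 3.12 -0.1
```

View pics/s14.png

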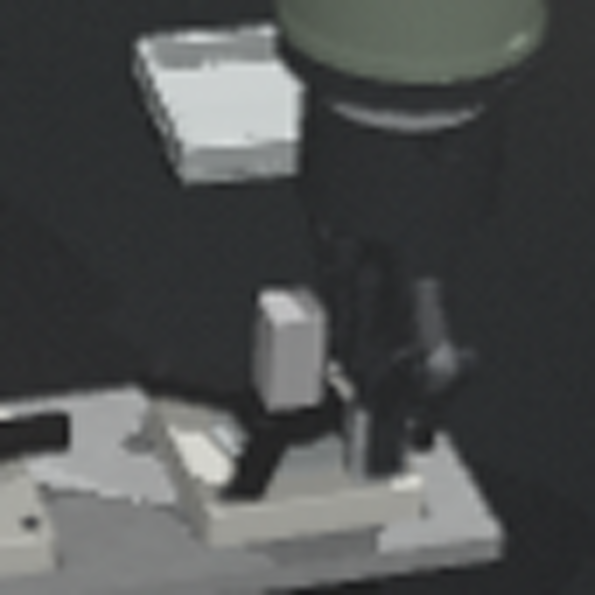

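View pics/t14.png

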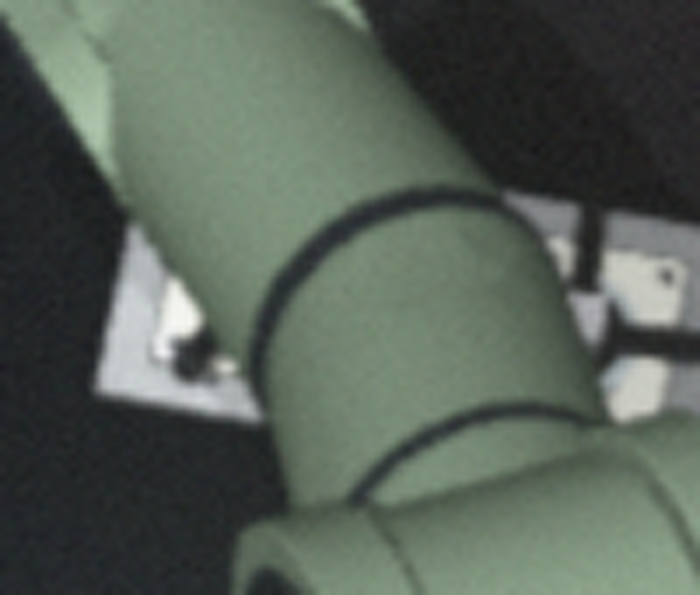

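```bash
python3 -m pendant '[{"dx":2,"dy":3,"dz":0,"ax":0,"ay":0,"az":0,"claw":0},{"dx":4,"dy":6,"dz":0,"ax":0,"ay":0,"az":0,"claw":0},{"dx":5,"dy":8,"dz":0,"ax":0,"ay":0,"az":0,"claw":0}]'
python3 - <<'E'
from plan import *
local(0)
g=eyes.grab_frame("scene")
crop(g,335,160,85,85,7,"pics/s15.png")
E
```

```text
clock: 11.95
position: [0.689, 0.1344, 0.005]
tool_rot: [-3.141, 0.001, -0.178]
force: [0.8, 6.4, 3.1]
grip_width: 0.0003
t 11.95 loc mm 46.2 14.9 z 0.005 Fdock -0.37 6.4 3.12
```

View pics/s15.png

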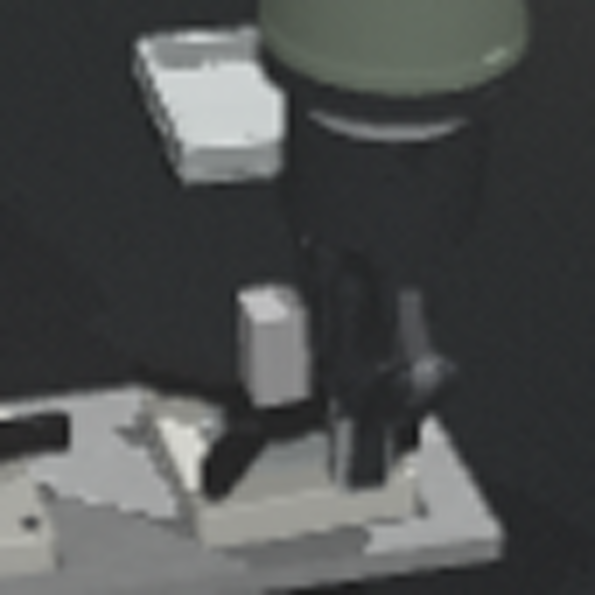

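```bash
python3 -m pendant '[{"dx":0,"dy":-4,"dz":0,"ax":0,"ay":0,"az":0,"claw":0},{"dx":0,"dy":-8,"dz":0,"ax":0,"ay":0,"az":0,"claw":0},{"dx":0,"dy":-10,"dz":0,"ax":0,"ay":0,"az":0,"claw":0}]'
python3 - <<'E'
from plan import *
local(0)
g=eyes.grab_frame("scene")
crop(g,335,160,85,85,7,"pics/s16.png")
E
```

```text
clock: 12.25
position: [0.6906, 0.1443, 0.0047]
tool_rot: [3.141, 0.001, -0.178]
force: [-0.8, 0.1, -0.4]
grip_width: -0.0001
t 12.25 loc mm 46.0 24.9 z 0.0047 Fdock -0.77 -0.03 -0.43
```

View pics/s16.png

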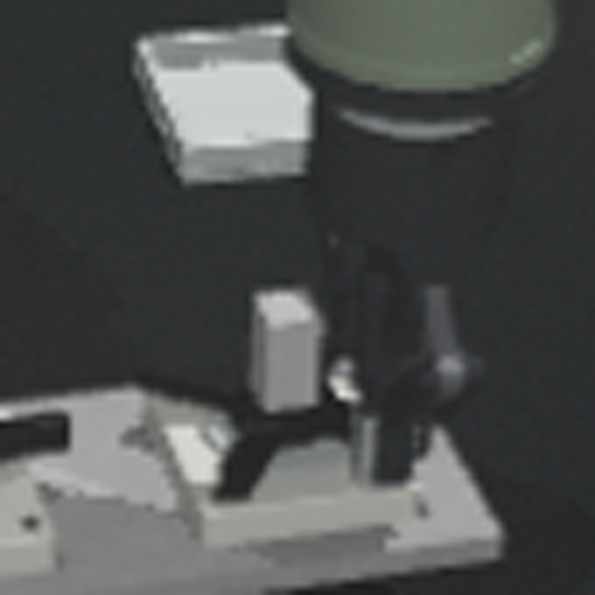

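```bash
python3 -m pendant '[{"dx":0.5,"dy":-1,"dz":-10,"ax":0,"ay":0,"az":0,"claw":0},{"dx":1,"dy":-2,"dz":-30,"ax":0,"ay":0,"az":0,"claw":0},{"dx":1,"dy":-2,"dz":-60,"ax":0,"ay":0,"az":0,"claw":0},{"dx":1,"dy":-2,"dz":-90,"ax":0,"ay":0,"az":0,"claw":0},{"dx":1,"dy":-2,"dz":-120,"ax":0,"ay":0,"az":0,"claw":0},{"dx":-20,"dy":-40,"dz":-150,"ax":0,"ay":0,"az":0,"claw":0},{"dx":-60,"dy":-80,"dz":-150,"ax":0,"ay":0,"az":0,"claw":0},{"dx":-100,"dy":-120,"dz":-150,"ax":0,"ay":0,"az":0,"claw":0},{"dx":-100,"dy":-120,"dz":-150,"ax":0,"ay":0,"az":0,"claw":0}]'
python3 - <<'E'
from plan import *
g=eyes.grab_frame("scene")
crop(g,235,160,180,105,4,"pics/s17.png")
f=eyes.grab_frame("top"); crop(f,220,150,170,100,4,"pics/t17.png")
E
```

```text
clock: 13.05
position: [0.6127, 0.281, 0.1565]
tool_rot: [-3.141, -0.001, -0.179]
force: [1.2, 0.3, 0.6]
grip_width: -0.0004
```

View pics/s17.png

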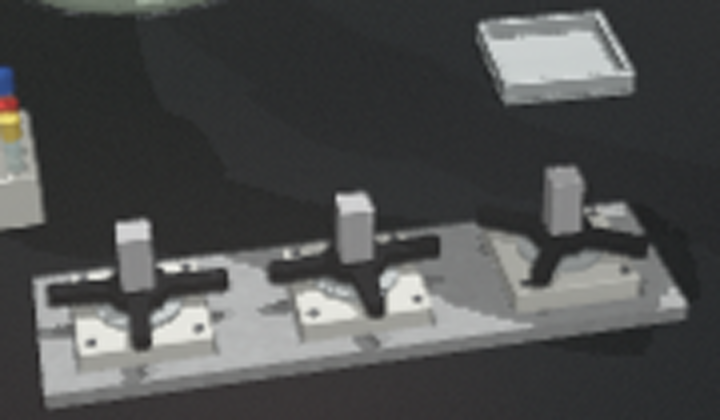

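View pics/t17.png

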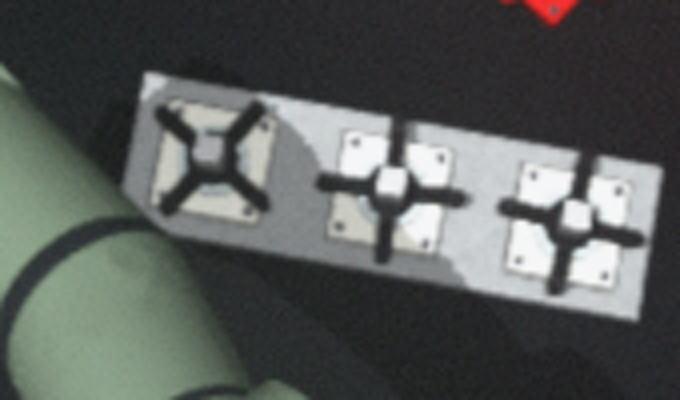

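```bash
python3 -m pendant '[{"dx":0,"dy":-20,"dz":0,"ax":0,"ay":0,"az":0,"claw":0},{"dx":0,"dy":-20,"dz":0,"ax":0,"ay":0,"az":0,"claw":0},{"dx":0,"dy":-20,"dz":0,"ax":0,"ay":0,"az":0,"claw":0},{"dx":0,"dy":-20,"dz":0,"ax":0,"ay":0,"az":0,"claw":0}]' | grep clock
python3 - <<'E'
from plan import *
f=eyes.grab_frame("top"); g=eyes.grab_frame("scene")
d=D
for cam,box,s,n in((f,(240,155,80,60),9,"t18"),(g,(340,185,80,60),9,"s18")):
    x0,y0,w,h=box; im=cv2.resize(cam["image"][y0:y0+h,x0:x0+w],None,fx=s,fy=s,interpolation=cv2.INTER_CUBIC)
    im=(255*(im/255.)**.6).astype(np.uint8)
    def dr(P):
        q=np.array([[(proj(cam,p)[0]+.5-x0)*s-.5,(proj(cam,p)[1]+.5-y0)*s-.5] for p in P]).round().astype(int)
        cv2.polylines(im,[q],True,(0,0,255),1)
    sq=lambda a,b,z:[(*dw((i*a,j*b),0),z) for i,j in((1,1),(1,-1),(-1,-1),(-1,1))]
    dr(sq(11,11,.088)); dr(sq(45,45,.026)); dr(sq(47,47,.012))
    cv2.imwrite(f"pics/{n}.png",im)
E
```

```text
clock: 13.48
```

View pics/t18.png

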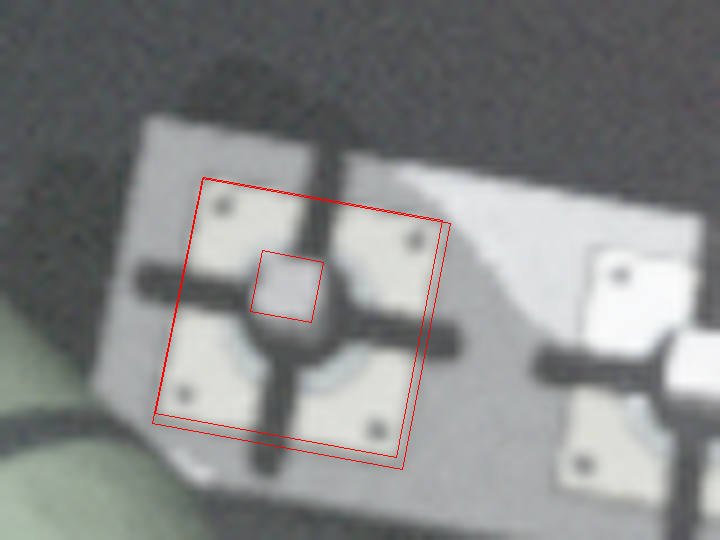

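View pics/s18.png

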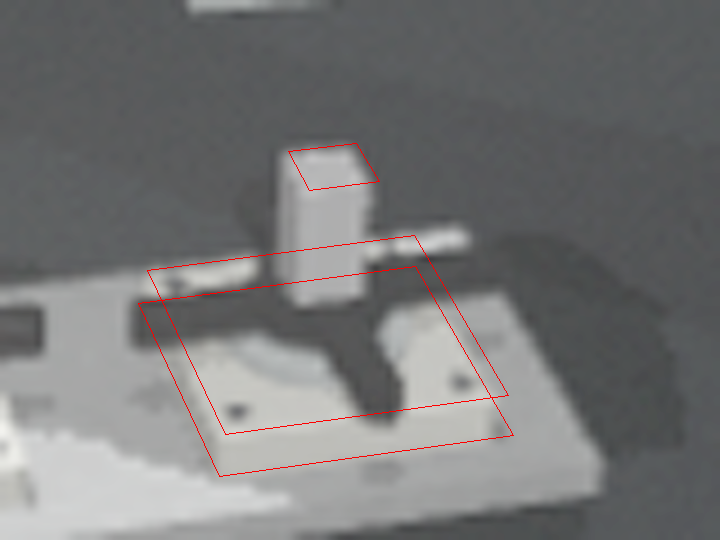

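```bash
python3 -c "
from plan import *
print(observe()['qpos'].round(2))
to([*dw((50,-36),0),.11],-.178+math.pi/2)"
```

```text
[-0.28  0.7  -0.43  1.45  0.31  1.06 -0.95]
t 13.58 pos [0.6177 0.2981 0.1552] yaw [ 1.7997e+02 -1.0000e-02 -1.0290e+01] F [-0.04 -0.81 -0.37] grip 0.0002
d [103.3 199.2  45.3] a [ 3.000e-02  1.000e-02 -9.009e+01]
```

```bash
python3 -m pendant '[{"dx":103,"dy":199,"dz":0,"ax":0,"ay":0,"az":-90,"claw":0},{"dx":103,"dy":199,"dz":0,"ax":0,"ay":0,"az":-90,"claw":0},{"dx":103,"dy":199,"dz":0,"ax":0,"ay":0,"az":-90,"claw":0},{"dx":103,"dy":199,"dz":0,"ax":0,"ay":0,"az":-90,"claw":0},{"dx":103,"dy":199,"dz":0,"ax":0,"ay":0,"az":-90,"claw":0},{"dx":103,"dy":199,"dz":20,"ax":0,"ay":0,"az":-90,"claw":0},{"dx":103,"dy":199,"dz":45,"ax":0,"ay":0,"az":-90,"claw":0},{"dx":103,"dy":199,"dz":45,"ax":0,"ay":0,"az":-90,"claw":0},{"dx":103,"dy":199,"dz":45,"ax":0,"ay":0,"az":-90,"claw":0},{"dx":103,"dy":199,"dz":45,"ax":0,"ay":0,"az":-90,"claw":0}]'
python3 -c "
from plan import *
to([*dw((50,-38),0),.006],-.178+math.pi/2)"
```

```text
clock: 14.42
position: [0.6832, 0.0838, 0.1096]
tool_rot: [-3.141, 0.001, 1.076]
force: [0.6, -0.4, 0.1]
grip_width: 0.0001
t 14.42 pos [0.6832 0.0838 0.1096] yaw [-1.7997e+02  3.0000e-02  6.1670e+01] F [ 0.56 -0.41  0.08] grip 0.0001
d [ -1.8   1.2 103.6] a [ -0.03   0.03 -18.13]
```

```bash
python3 -m pendant '[{"dx":-2,"dy":1,"dz":20,"ax":0,"ay":0,"az":-7,"claw":0},{"dx":-2,"dy":1,"dz":40,"ax":0,"ay":0,"az":-14,"claw":0},{"dx":-2,"dy":1,"dz":55,"ax":0,"ay":0,"az":-18.1,"claw":0},{"dx":-2,"dy":1,"dz":70,"ax":0,"ay":0,"az":-18.1,"claw":0},{"dx":-2,"dy":1,"dz":84,"ax":0,"ay":0,"az":-18.1,"claw":0},{"dx":-2,"dy":1,"dz":94,"ax":0,"ay":0,"az":-18.1,"claw":0},{"dx":-2,"dy":1,"dz":100,"ax":0,"ay":0,"az":-18.1,"claw":0},{"dx":-2,"dy":1,"dz":103,"ax":0,"ay":0,"az":-18.1,"claw":0},{"dx":-2,"dy":1,"dz":103,"ax":0,"ay":0,"az":-18.1,"claw":0}]'
python3 - <<'E'
from plan import *
to([*dw((52,-22),0),.006],-.178+math.pi/2); local(0)
g=eyes.grab_frame("scene")
crop(g,335,160,85,85,7,"pics/s19.png")
E
```

```text
clock: 15.17
position: [0.6833, 0.0828, 0.0068]
tool_rot: [-3.141, 0.0, 1.386]
force: [-0.1, 0.5, -1.3]
grip_width: 0.0
t 15.17 pos [0.6833 0.0828 0.0068] yaw [-1.7999e+02  1.0000e-02  7.9440e+01] F [-0.06  0.51 -1.3 ] grip 0.0
d [14.9  2.2  0.8] a [-0.01  0.01 -0.36]
t 15.17 loc mm 49.7 -36.9 z 0.0068 Fdock -0.15 0.49 -1.3
```

View pics/s19.png

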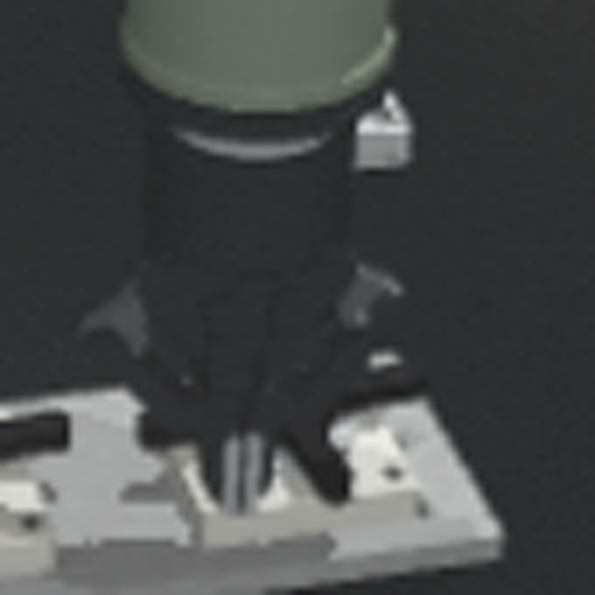

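```bash
python3 -m pendant '[{"dx":5,"dy":1,"dz":0,"ax":0,"ay":0,"az":-0.3,"claw":0},{"dx":10,"dy":2,"dz":0,"ax":0,"ay":0,"az":-0.3,"claw":0},{"dx":14,"dy":3,"dz":0,"ax":0,"ay":0,"az":-0.3,"claw":0},{"dx":17,"dy":3.3,"dz":0,"ax":0,"ay":0,"az":-0.3,"claw":0},{"dx":20,"dy":3.5,"dz":0,"ax":0,"ay":0,"az":-0.3,"claw":0},{"dx":22.5,"dy":3.9,"dz":0,"ax":0,"ay":0,"az":-0.3,"claw":0},{"dx":25,"dy":3.7,"dz":0,"ax":0,"ay":0,"az":-0.3,"claw":0},{"dx":27.5,"dy":3.5,"dz":0,"ax":0,"ay":0,"az":-0.3,"claw":0},{"dx":30,"dy":3.1,"dz":0,"ax":0,"ay":0,"az":-0.3,"claw":0},{"dx":32.5,"dy":2.6,"dz":0,"ax":0,"ay":0,"az":-0.3,"claw":0}]'
python3 -c "
from plan import *
local(0)"
python3 -m pendant '[{"dx":2.4,"dy":-0.1,"dz":0,"ax":0,"ay":0,"az":0,"claw":0},{"dx":4.8,"dy":-0.8,"dz":0,"ax":0,"ay":0,"az":0,"claw":0},{"dx":7.1,"dy":-1.7,"dz":0,"ax":0,"ay":0,"az":0,"claw":0},{"dx":9.4,"dy":-2.8,"dz":0,"ax":0,"ay":0,"az":0,"claw":0},{"dx":11.6,"dy":-3.9,"dz":0,"ax":0,"ay":0,"az":0,"claw":0},{"dx":13.7,"dy":-5,"dz":0,"ax":0,"ay":0,"az":0,"claw":0},{"dx":15.7,"dy":-6.4,"dz":0,"ax":0,"ay":0,"az":0,"claw":0},{"dx":17.7,"dy":-7.8,"dz":0,"ax":0,"ay":0,"az":0,"claw":0},{"dx":19.5,"dy":-9.3,"dz":0,"ax":0,"ay":0,"az":0,"claw":0},{"dx":21.3,"dy":-11,"dz":0,"ax":0,"ay":0,"az":0,"claw":0}]'
python3 - <<'E'
from plan import *
local(0)
g=eyes.grab_frame("scene")
crop(g,335,160,85,85,7,"pics/s20.png")
E
```

```text
clock: 16.05
position: [0.6918, 0.1144, 0.007]
tool_rot: [-3.142, 0.0, 1.392]
force: [-0.1, -0.1, -0.3]
grip_width: -0.0001
t 16.05 loc mm 52.5 -4.3 z 0.007 Fdock -0.06 -0.11 -0.34
clock: 16.88
position: [0.6846, 0.1373, 0.007]
tool_rot: [-3.142, -0.0, 1.392]
force: [0.0, -0.6, 0.4]
grip_width: 0.0003
t 16.88 loc mm 41.4 17.0 z 0.007 Fdock 0.11 -0.61 0.39
```

View pics/s20.png

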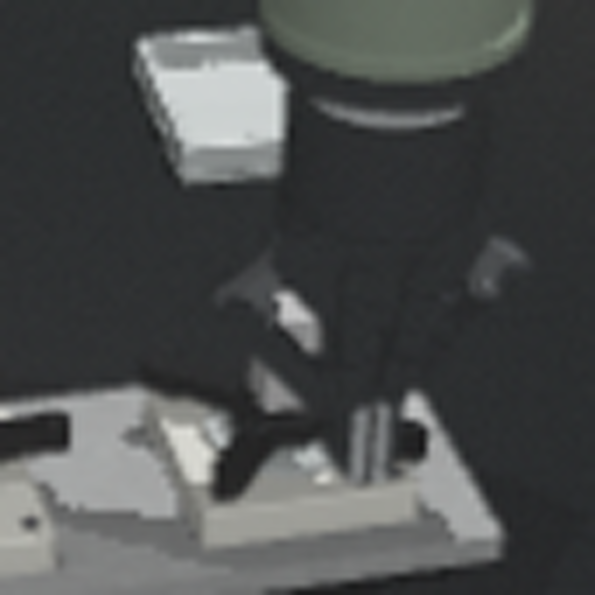

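```bash
cat >> plan.py <<'E'
def ang(g,u,v,z,k):
    p=back(g,u,v,z); m=dw((0,0),k); c,s=math.cos(D[2]),math.sin(D[2]); d=p[:2]-m
    x,y=c*d[0]+s*d[1],-s*d[0]+c*d[1]; print("r",round(math.hypot(x,y),4),"deg",round(math.degrees(math.atan2(y,x)),1))
E
python3 - <<'E'
from plan import *
g=eyes.grab_frame("scene")
ang(g,335+232/7,160+480/7,.04,0)
E
```

```text
r 0.0588 deg -37.6
```

```bash
python3 -m pendant '[{"dx":-3,"dy":1,"dz":0,"ax":0,"ay":0,"az":0,"claw":0},{"dx":-5,"dy":3,"dz":-25,"ax":0,"ay":0,"az":0,"claw":0},{"dx":-5,"dy":5,"dz":-60,"ax":0,"ay":0,"az":0,"claw":0},{"dx":-20,"dy":8.6,"dz":-90,"ax":0,"ay":0,"az":0,"claw":0},{"dx":-60,"dy":8.6,"dz":-90,"ax":0,"ay":0,"az":0,"claw":0},{"dx":-100,"dy":8.6,"dz":-90,"ax":0,"ay":0,"az":0,"claw":0},{"dx":-140,"dy":8.6,"dz":-90,"ax":0,"ay":0,"az":0,"claw":0},{"dx":-180,"dy":8.6,"dz":-90,"ax":0,"ay":0,"az":0,"claw":0},{"dx":-205,"dy":8.6,"dz":-90,"ax":0,"ay":0,"az":0,"claw":0},{"dx":-205,"dy":8.6,"dz":-70,"ax":0,"ay":0,"az":0,"claw":0}]'
python3 - <<'E'
from plan import *
to([*dw((50,-38),1),.006],-.178+math.pi/2); local(1)
E
```

```text
clock: 17.82
position: [0.6577, -0.0745, 0.0795]
tool_rot: [3.137, 0.003, 1.384]
force: [1.1, 0.5, -0.5]
grip_width: 0.0002
t 17.82 pos [ 0.6577 -0.0745  0.0795] yaw [179.75   0.19  79.31] F [ 1.14  0.52 -0.54] grip 0.0002
d [ 8.4 -2.8 73.4] a [ 0.25  0.19 -0.49]
t 17.82 loc mm 52.4 -46.2 z 0.0795 Fdock 1.03 0.71 -0.54
```

```bash
python3 -m pendant '[{"dx":0,"dy":0,"dz":15,"ax":0,"ay":0,"az":0,"claw":0},{"dx":0,"dy":0,"dz":35,"ax":0,"ay":0,"az":0,"claw":0},{"dx":0,"dy":0,"dz":50,"ax":0,"ay":0,"az":0,"claw":0},{"dx":0,"dy":0,"dz":60,"ax":0,"ay":0,"az":0,"claw":0},{"dx":0,"dy":0,"dz":66,"ax":0,"ay":0,"az":0,"claw":0},{"dx":0,"dy":0,"dz":70,"ax":0,"ay":0,"az":0,"claw":0},{"dx":0,"dy":0,"dz":70,"ax":0,"ay":0,"az":0,"claw":0}]'
python3 - <<'E'
from plan import *
to([*dw((52,-22),1),.006],-.178+math.pi/2); local(1)
g=eyes.grab_frame("scene")
crop(g,295,160,85,85,7,"pics/s21.png")
E
```

```text
clock: 18.4
position: [0.6567, -0.0657, 0.0065]
tool_rot: [-3.141, -0.0, 1.393]
force: [0.1, 0.4, -0.9]
grip_width: -0.0003
t 18.4 pos [ 0.6567 -0.0657  0.0065] yaw [-1.7997e+02 -1.0000e-02  7.9810e+01] F [ 0.13  0.35 -0.88] grip -0.0003
d [15.7  2.1  0.5] a [-0.03 -0.01  0.01]
t 18.4 loc mm 49.9 -37.7 z 0.0065 Fdock 0.07 0.37 -0.88
```

View pics/s21.png

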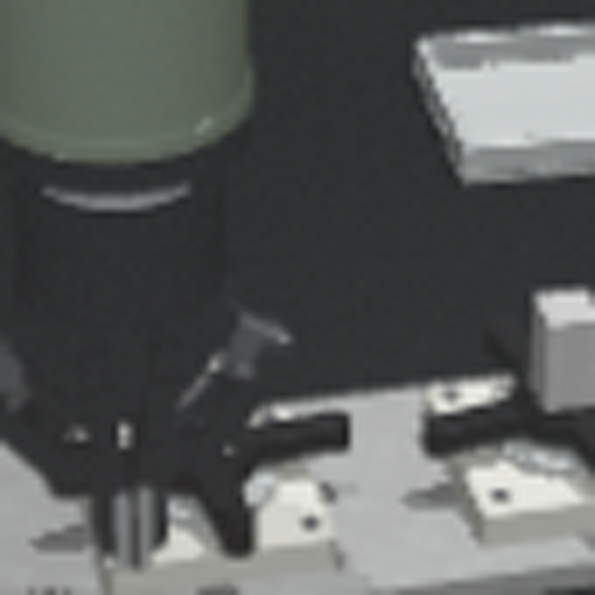

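```bash
python3 -m pendant '[{"dx":4,"dy":1,"dz":0,"ax":0,"ay":0,"az":0,"claw":0},{"dx":8,"dy":2,"dz":0,"ax":0,"ay":0,"az":0,"claw":0},{"dx":11,"dy":3,"dz":0,"ax":0,"ay":0,"az":0,"claw":0},{"dx":13.5,"dy":3.2,"dz":0,"ax":0,"ay":0,"az":0,"claw":0},{"dx":15.5,"dy":3.3,"dz":0,"ax":0,"ay":0,"az":0,"claw":0},{"dx":17.2,"dy":3.4,"dz":0,"ax":0,"ay":0,"az":0,"claw":0},{"dx":18.9,"dy":3.5,"dz":0,"ax":0,"ay":0,"az":0,"claw":0},{"dx":20.6,"dy":3.6,"dz":0,"ax":0,"ay":0,"az":0,"claw":0},{"dx":22.3,"dy":3.7,"dz":0,"ax":0,"ay":0,"az":0,"claw":0},{"dx":24,"dy":3.7,"dz":0,"ax":0,"ay":0,"az":0,"claw":0}]' >/dev/null
python3 -c "
from plan import *
local(1)"
python3 -m pendant '[{"dx":1.7,"dy":0,"dz":0,"ax":0,"ay":0,"az":0,"claw":0},{"dx":3.4,"dy":-0.1,"dz":0,"ax":0,"ay":0,"az":0,"claw":0},{"dx":5.1,"dy":-0.2,"dz":0,"ax":0,"ay":0,"az":0,"claw":0},{"dx":6.8,"dy":-0.4,"dz":0,"ax":0,"ay":0,"az":0,"claw":0},{"dx":8.5,"dy":-0.6,"dz":0,"ax":0,"ay":0,"az":0,"claw":0},{"dx":10.2,"dy":-1,"dz":0,"ax":0,"ay":0,"az":0,"claw":0}]' >/dev/null
python3 -c "
from plan import *
local(1)"
```

```text
t 19.28 loc mm 53.8 -14.1 z 0.007 Fdock -0.55 -0.68 -0.44
t 19.78 loc mm 52.8 -3.8 z 0.007 Fdock 0.19 -0.76 -0.1
```

```bash
python3 -m pendant '[{"dx":1.8,"dy":-0.3,"dz":0,"ax":0,"ay":0,"az":0,"claw":0},{"dx":3.6,"dy":-0.8,"dz":0,"ax":0,"ay":0,"az":0,"claw":0},{"dx":5.4,"dy":-1.5,"dz":0,"ax":0,"ay":0,"az":0,"claw":0}]' |grep force
python3 -m pendant '[{"dx":2.3,"dy":-0.9,"dz":0,"ax":0,"ay":0,"az":0,"claw":0},{"dx":4.6,"dy":-2,"dz":0,"ax":0,"ay":0,"az":0,"claw":0},{"dx":6.9,"dy":-3.2,"dz":0,"ax":0,"ay":0,"az":0,"claw":0},{"dx":9.2,"dy":-4.5,"dz":0,"ax":0,"ay":0,"az":0,"claw":0},{"dx":11.4,"dy":-6,"dz":0,"ax":0,"ay":0,"az":0,"claw":0},{"dx":13.5,"dy":-7.7,"dz":0,"ax":0,"ay":0,"az":0,"claw":0},{"dx":15.5,"dy":-9.5,"dz":0,"ax":0,"ay":0,"az":0,"claw":0},{"dx":16.5,"dy":-10.5,"dz":0,"ax":0,"ay":0,"az":0,"claw":0}]' | grep force
python3 - <<'E'
from plan import *
local(1)
g=eyes.grab_frame("scene")
crop(g,285,170,85,85,7,"pics/s22.png")
E
```

```text
force: [0.7, -0.1, -0.0]
force: [-0.3, 0.1, -0.3]
t 20.7 loc mm 40.5 18.3 z 0.007 Fdock -0.35 0.09 -0.28
```

View pics/s22.png

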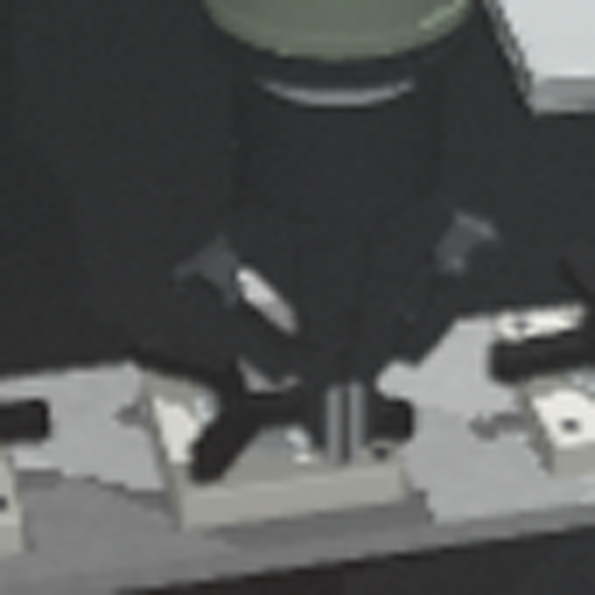

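```bash
python3 - <<'E'
from plan import *
g=eyes.grab_frame("scene")
ang(g,285+208/7,170+462/7,.04,1)
E
python3 -m pendant '[{"dx":-3,"dy":1,"dz":0,"ax":0,"ay":0,"az":0,"claw":0},{"dx":-5,"dy":3,"dz":-25,"ax":0,"ay":0,"az":0,"claw":0},{"dx":-5,"dy":5,"dz":-60,"ax":0,"ay":0,"az":0,"claw":0},{"dx":-20,"dy":9.5,"dz":-90,"ax":0,"ay":0,"az":0,"claw":0},{"dx":-60,"dy":9.5,"dz":-90,"ax":0,"ay":0,"az":0,"claw":0},{"dx":-100,"dy":9.5,"dz":-90,"ax":0,"ay":0,"az":0,"claw":0},{"dx":-140,"dy":9.5,"dz":-90,"ax":0,"ay":0,"az":0,"claw":0},{"dx":-180,"dy":9.5,"dz":-90,"ax":0,"ay":0,"az":0,"claw":0},{"dx":-206,"dy":9.5,"dz":-90,"ax":0,"ay":0,"az":0,"claw":0},{"dx":-206,"dy":9.5,"dz":-70,"ax":0,"ay":0,"az":0,"claw":0}]'
python3 - <<'E'
from plan import *
local(2)
E
python3 -m pendant '[{"dx":0,"dy":0,"dz":15,"ax":0,"ay":0,"az":0,"claw":0},{"dx":0,"dy":0,"dz":35,"ax":0,"ay":0,"az":0,"claw":0},{"dx":0,"dy":0,"dz":50,"ax":0,"ay":0,"az":0,"claw":0},{"dx":0,"dy":0,"dz":60,"ax":0,"ay":0,"az":0,"claw":0},{"dx":0,"dy":0,"dz":66,"ax":0,"ay":0,"az":0,"claw":0},{"dx":0,"dy":0,"dz":70,"ax":0,"ay":0,"az":0,"claw":0},{"dx":0,"dy":0,"dz":70,"ax":0,"ay":0,"az":0,"claw":0}]' | grep force
python3 - <<'E'
from plan import *
local(2)
g=eyes.grab_frame("scene")
crop(g,235,160,180,105,4,"pics/s23.png")
E
```

```text
r 0.0579 deg -35.5
clock: 21.63
position: [0.6303, -0.2225, 0.0793]
tool_rot: [3.138, 0.004, 1.384]
force: [0.1, -0.5, -0.1]
grip_width: -0.0
t 21.63 loc mm 51.7 -46.7 z 0.0793 Fdock 0.19 -0.5 -0.05
force: [0.1, -0.4, 0.4]
t 22.22 loc mm 50.2 -37.6 z 0.0066 Fdock 0.13 -0.35 0.42
```

View pics/s23.png

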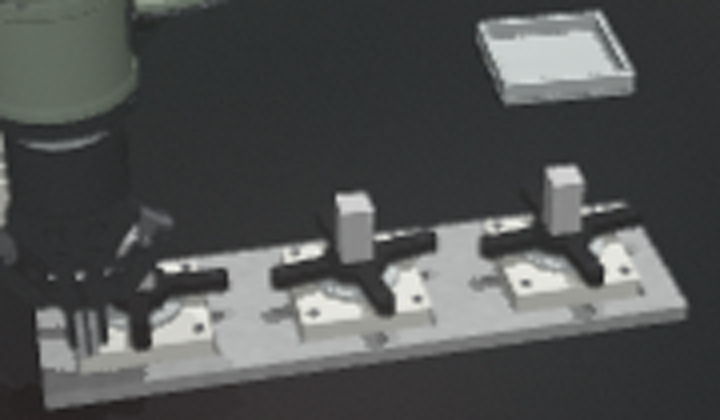

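```bash
python3 -m pendant '[{"dx":4,"dy":1,"dz":0,"ax":0,"ay":0,"az":0,"claw":0},{"dx":8,"dy":2,"dz":0,"ax":0,"ay":0,"az":0,"claw":0},{"dx":11,"dy":3,"dz":0,"ax":0,"ay":0,"az":0,"claw":0},{"dx":13,"dy":3.2,"dz":0,"ax":0,"ay":0,"az":0,"claw":0},{"dx":14.5,"dy":3.3,"dz":0,"ax":0,"ay":0,"az":0,"claw":0},{"dx":16,"dy":3.4,"dz":0,"ax":0,"ay":0,"az":0,"claw":0},{"dx":17.5,"dy":3.5,"dz":0,"ax":0,"ay":0,"az":0,"claw":0},{"dx":19,"dy":3.6,"dz":0,"ax":0,"ay":0,"az":0,"claw":0},{"dx":20.5,"dy":3.7,"dz":0,"ax":0,"ay":0,"az":0,"claw":0},{"dx":22,"dy":3.7,"dz":0,"ax":0,"ay":0,"az":0,"claw":0}]' >/dev/null
python3 -c "
from plan import *
local(2)"
python3 -m pendant '[{"dx":1.5,"dy":0,"dz":0,"ax":0,"ay":0,"az":0,"claw":0},{"dx":3,"dy":0,"dz":0,"ax":0,"ay":0,"az":0,"claw":0},{"dx":4.5,"dy":-0.1,"dz":0,"ax":0,"ay":0,"az":0,"claw":0},{"dx":6,"dy":-0.2,"dz":0,"ax":0,"ay":0,"az":0,"claw":0},{"dx":7.5,"dy":-0.4,"dz":0,"ax":0,"ay":0,"az":0,"claw":0},{"dx":9,"dy":-0.6,"dz":0,"ax":0,"ay":0,"az":0,"claw":0}]' >/dev/null
python3 -c "
from plan import *
local(2)"
```

```text
t 23.1 loc mm 54.1 -16.2 z 0.0071 Fdock 1.19 -3.01 0.51
t 23.6 loc mm 53.3 -6.8 z 0.007 Fdock 2.87 -2.66 -0.44
```

```bash
python3 -m pendant '[{"dx":1.4,"dy":-0.4,"dz":0,"ax":0,"ay":0,"az":0,"claw":0},{"dx":2.8,"dy":-0.7,"dz":0,"ax":0,"ay":0,"az":0,"claw":0},{"dx":4.2,"dy":-1.1,"dz":0,"ax":0,"ay":0,"az":0,"claw":0},{"dx":5.6,"dy":-1.5,"dz":0,"ax":0,"ay":0,"az":0,"claw":0},{"dx":7,"dy":-1.9,"dz":0,"ax":0,"ay":0,"az":0,"claw":0},{"dx":8.4,"dy":-2.3,"dz":0,"ax":0,"ay":0,"az":0,"claw":0},{"dx":9.8,"dy":-2.9,"dz":0,"ax":0,"ay":0,"az":0,"claw":0},{"dx":11.2,"dy":-3.5,"dz":0,"ax":0,"ay":0,"az":0,"claw":0},{"dx":12.6,"dy":-4.2,"dz":0,"ax":0,"ay":0,"az":0,"claw":0},{"dx":13.9,"dy":-4.8,"dz":0,"ax":0,"ay":0,"az":0,"claw":0}]' >/dev/null
python3 -c "
from plan import *
local(2)"
python3 -m pendant '[{"dx":1.3,"dy":-0.7,"dz":0,"ax":0,"ay":0,"az":0,"claw":0},{"dx":2.6,"dy":-1.5,"dz":0,"ax":0,"ay":0,"az":0,"claw":0},{"dx":3.9,"dy":-2.4,"dz":0,"ax":0,"ay":0,"az":0,"claw":0},{"dx":5.1,"dy":-3.3,"dz":0,"ax":0,"ay":0,"az":0,"claw":0},{"dx":6.3,"dy":-4.3,"dz":0,"ax":0,"ay":0,"az":0,"claw":0},{"dx":7.5,"dy":-5.3,"dz":0,"ax":0,"ay":0,"az":0,"claw":0},{"dx":8.7,"dy":-6.4,"dz":0,"ax":0,"ay":0,"az":0,"claw":0},{"dx":9.9,"dy":-7.5,"dz":0,"ax":0,"ay":0,"az":0,"claw":0},{"dx":10.9,"dy":-8.5,"dz":0,"ax":0,"ay":0,"az":0,"claw":0},{"dx":11.6,"dy":-9.3,"dz":0,"ax":0,"ay":0,"az":0,"claw":0}]' >/dev/null
python3 - <<'E'
from plan import *
local(2)
g=eyes.grab_frame("scene")
crop(g,235,180,85,85,7,"pics/s24.png")
E
```

```text
t 24.43 loc mm 48.5 7.0 z 0.007 Fdock 2.84 -1.24 -0.16
t 25.27 loc mm 39.1 18.6 z 0.007 Fdock 3.39 0.14 0.7
```

View pics/s24.png

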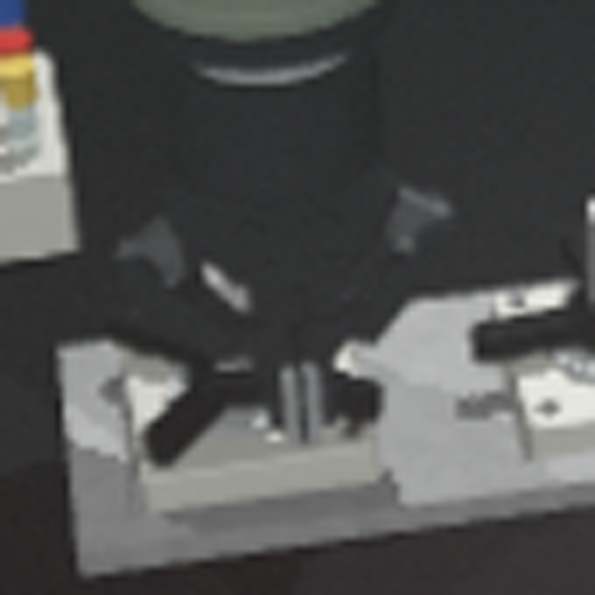

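```bash
python3 - <<'E'
from plan import *
g=eyes.grab_frame("scene")
ang(g,235+160/7,180+452/7,.04,2)
E
python3 -m pendant '[{"dx":-3,"dy":1,"dz":0,"ax":0,"ay":0,"az":0,"claw":0},{"dx":-5,"dy":3,"dz":-20,"ax":0,"ay":0,"az":0,"claw":0},{"dx":-5,"dy":5,"dz":-55,"ax":0,"ay":0,"az":0,"claw":0},{"dx":-5,"dy":5,"dz":-95,"ax":0,"ay":0,"az":0,"claw":30},{"dx":-5,"dy":40,"dz":-110,"ax":0,"ay":0,"az":0,"claw":60},{"dx":-5,"dy":80,"dz":-110,"ax":0,"ay":0,"az":0,"claw":60},{"dx":-5,"dy":90,"dz":-110,"ax":0,"ay":0,"az":0,"claw":60},{"dx":-5,"dy":90,"dz":-110,"ax":0,"ay":0,"az":0,"claw":60}]'
python3 - <<'E'
from plan import *
local(2)
f=eyes.grab_frame("top"); g=eyes.grab_frame("scene")
for cam,box,s,n in((f,(330,170,75,60),9,"t25"),(g,(235,200,80,65),9,"s25")):
    x0,y0,w,h=box; im=cv2.resize(cam["image"][y0:y0+h,x0:x0+w],None,fx=s,fy=s,interpolation=cv2.INTER_CUBIC)
    im=(255*(im/255.)**.6).astype(np.uint8)
    def dr(P):
        q=np.array([[(proj(cam,p)[0]+.5-x0)*s-.5,(proj(cam,p)[1]+.5-y0)*s-.5] for p in P]).round().astype(int)
        cv2.polylines(im,[q],True,(0,0,255),1)
    sq=lambda a,b,z:[(*dw((i*a,j*b),2),z) for i,j in((1,1),(1,-1),(-1,-1),(-1,1))]
    dr(sq(11,11,.088)); dr(sq(45,45,.026))
    cv2.imwrite(f"pics/{n}.png",im)
E
```

```text
r 0.0614 deg -34.8
clock: 26.03
position: [0.7188, -0.1771, 0.1163]
tool_rot: [-3.141, -0.001, 1.392]
force: [-0.4, -0.8, 0.2]
grip_width: 0.0592
t 26.03 loc mm 130.7 13.6 z 0.1163 Fdock -0.26 -0.84 0.15
```

View pics/t25.png

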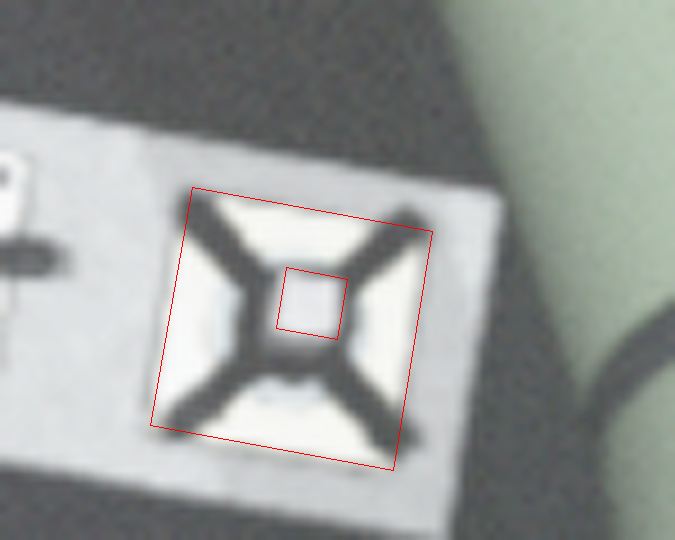

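View pics/s25.png

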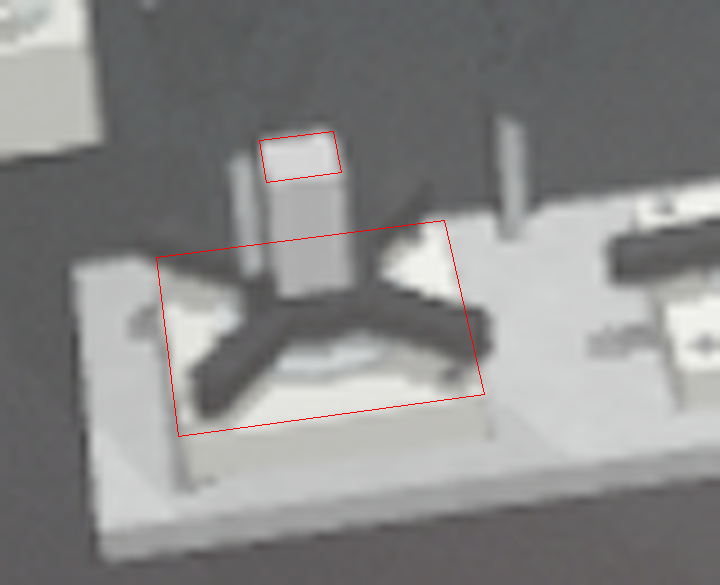

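```bash
python3 -m pendant '[{"dx":-13.6,"dy":-40,"dz":0,"ax":0,"ay":0,"az":0,"claw":60},{"dx":-13.6,"dy":-80,"dz":0,"ax":0,"ay":0,"az":0,"claw":60},{"dx":-13.6,"dy":-115,"dz":0,"ax":0,"ay":0,"az":0,"claw":60},{"dx":-13.6,"dy":-130.7,"dz":0,"ax":0,"ay":0,"az":0,"claw":60},{"dx":-13.6,"dy":-130.7,"dz":0,"ax":0,"ay":0,"az":0,"claw":60},{"dx":-13.6,"dy":-130.7,"dz":0,"ax":0,"ay":0,"az":0,"claw":60},{"dx":-13.6,"dy":-130.7,"dz":25,"ax":0,"ay":0,"az":0,"claw":60},{"dx":-13.6,"dy":-130.7,"dz":25,"ax":0,"ay":0,"az":0,"claw":60}]'
python3 - <<'E'
from plan import *
to([*dw((0,0),2),.024],-.178+math.pi/2); local(2)
g=eyes.grab_frame("scene")
crop(g,225,180,85,85,7,"pics/s26.png")
E
```

```text
clock: 26.8
position: [0.585, -0.1674, 0.0891]
tool_rot: [-3.138, -0.0, 1.392]
force: [-1.8, -0.0, -0.3]
grip_width: 0.0598
t 26.8 pos [ 0.585  -0.1674  0.0891] yaw [-179.81   -0.     79.77] F [-1.84 -0.   -0.32] grip 0.0598
d [ 0.5  2.9 65.1] a [-0.19 -0.   -0.03]
t 26.8 loc mm -2.6 -0.5 z 0.0891 Fdock -1.81 -0.33 -0.32
```

View pics/s26.png

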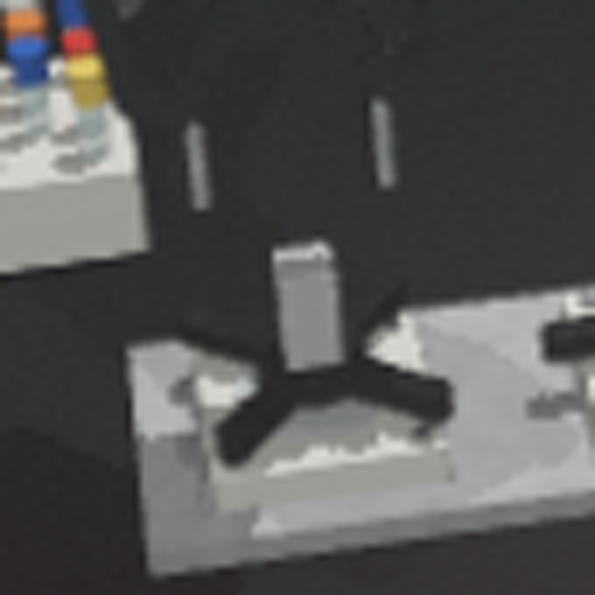

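```bash
python3 -m pendant '[{"dx":0,"dy":0,"dz":20,"ax":0,"ay":0,"az":0,"claw":60},{"dx":0,"dy":0,"dz":40,"ax":0,"ay":0,"az":0,"claw":60},{"dx":0,"dy":0,"dz":54,"ax":0,"ay":0,"az":0,"claw":60},{"dx":0,"dy":0,"dz":62,"ax":0,"ay":0,"az":0,"claw":60},{"dx":0,"dy":0,"dz":65,"ax":0,"ay":0,"az":0,"claw":60},{"dx":0,"dy":0,"dz":65,"ax":0,"ay":0,"az":0,"claw":60},{"dx":0,"dy":0,"dz":65,"ax":0,"ay":0,"az":0,"claw":60}]'
python3 - <<'E'
from plan import *
to([*dw((0,0),2),.024],-.178+math.pi/2); local(2)
g=eyes.grab_frame("scene")
crop(g,225,180,85,85,7,"pics/s27.png")
E
```

```text
clock: 27.43
position: [0.5868, -0.1671, 0.0278]
tool_rot: [3.141, -0.0, 1.392]
force: [-0.4, -0.2, 0.4]
grip_width: 0.0599
t 27.43 pos [ 0.5868 -0.1671  0.0278] yaw [ 1.7996e+02 -1.0000e-02  7.9780e+01] F [-0.4  -0.15  0.44] grip 0.0599
d [-0.   1.   3.8] a [ 0.04 -0.01 -0.02]
t 27.43 loc mm -1.0 0.0 z 0.0278 Fdock -0.36 -0.22 0.44
```

View pics/s27.png

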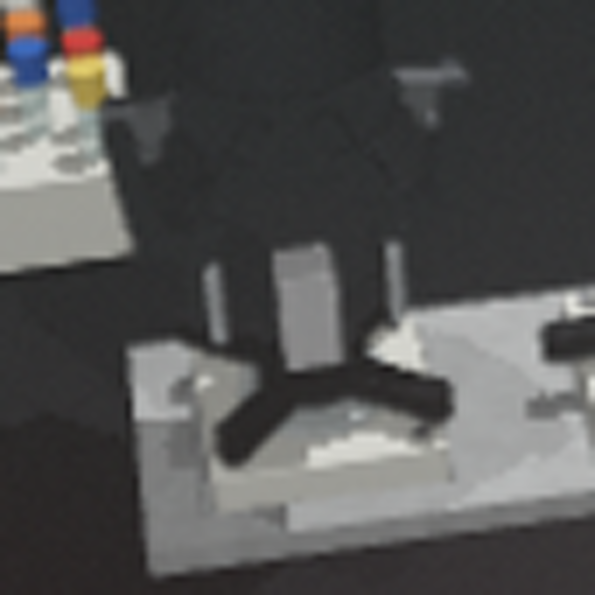

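```bash
python3 -m pendant '[{"dx":0,"dy":1,"dz":1,"ax":0,"ay":0,"az":0,"claw":30},{"dx":0,"dy":1,"dz":1,"ax":0,"ay":0,"az":0,"claw":24},{"dx":0,"dy":1,"dz":1,"ax":0,"ay":0,"az":0,"claw":10},{"dx":0,"dy":1,"dz":1,"ax":0,"ay":0,"az":0,"claw":10},{"dx":0,"dy":1,"dz":1,"ax":0,"ay":0,"az":0,"claw":10},{"dx":0,"dy":1,"dz":1,"ax":0,"ay":0,"az":0,"claw":10}]' 70
python3 - <<'E'
from plan import *
to([*dw((0,0),2),.024],-.178+math.pi/2); local(2)
g=eyes.grab_frame("scene")
crop(g,225,180,85,85,7,"pics/s28.png")
E
```

```text
clock: 27.98
position: [0.5875, -0.1673, 0.0264]
tool_rot: [3.141, -0.0, 1.392]
force: [-0.9, 1.5, 5.4]
grip_width: 0.0213
t 27.98 pos [ 0.5875 -0.1673  0.0264] yaw [179.97  -0.    79.78] F [-0.87  1.52  5.44] grip 0.0213
d [0.  0.2 2.4] a [ 0.03 -0.   -0.02]
t 27.98 loc mm -0.2 -0.0 z 0.0264 Fdock -1.12 1.34 5.44
```

View pics/s28.png

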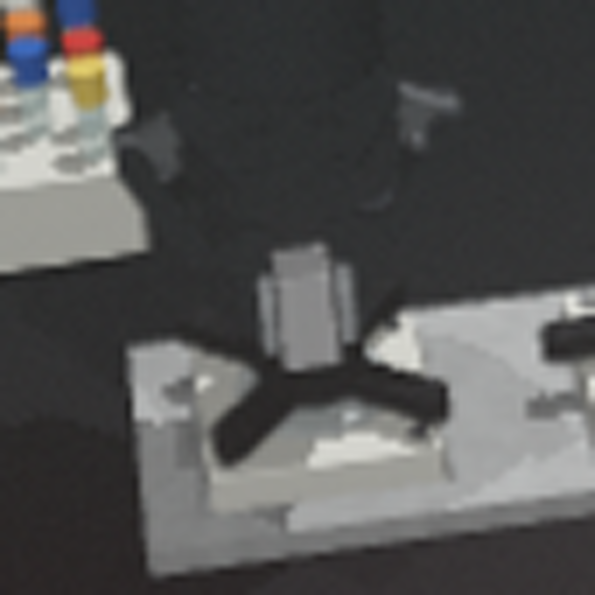

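```bash
python3 -m pendant '[{"dx":0,"dy":0,"dz":-3,"ax":0,"ay":0,"az":0,"claw":10},{"dx":0,"dy":0,"dz":-8,"ax":0,"ay":0,"az":0,"claw":10},{"dx":0,"dy":0,"dz":-15,"ax":0,"ay":0,"az":0,"claw":10},{"dx":0,"dy":0,"dz":-25,"ax":0,"ay":0,"az":0,"claw":10},{"dx":0,"dy":0,"dz":-40,"ax":0,"ay":0,"az":0,"claw":10},{"dx":0,"dy":0,"dz":-60,"ax":0,"ay":0,"az":0,"claw":10},{"dx":0,"dy":0,"dz":-80,"ax":0,"ay":0,"az":0,"claw":10},{"dx":0,"dy":0,"dz":-100,"ax":0,"ay":0,"az":0,"claw":10},{"dx":0,"dy":0,"dz":-120,"ax":0,"ay":0,"az":0,"claw":10},{"dx":0,"dy":0,"dz":-130,"ax":0,"ay":0,"az":0,"claw":10}]'
python3 - <<'E'
from plan import *
to([TR[0],TR[1],.156],TR[2]+math.pi/2)
g=eyes.grab_frame("scene")
crop(g,200,130,160,130,5,"pics/s29.png")
E
```

```text
clock: 28.87
position: [0.588, -0.1673, 0.1596]
tool_rot: [3.139, 0.0, 1.393]
force: [0.2, 0.2, -7.9]
grip_width: 0.0213
t 28.87 pos [ 0.588  -0.1673  0.1596] yaw [1.7983e+02 1.0000e-02 7.9790e+01] F [ 0.17  0.19 -7.85] grip 0.0213
d [ 384.2 -291.8    2.6] a [0.17 0.01 2.95]
```

View pics/s29.png

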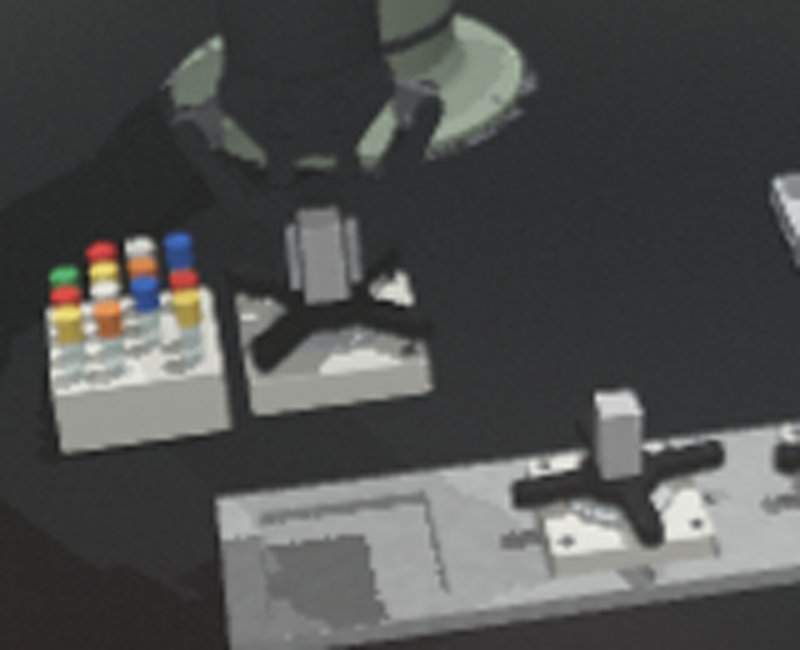

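```bash
python3 -m pendant '[{"dx":10,"dy":-7,"dz":0,"ax":0,"ay":0,"az":0.3,"claw":10},{"dx":30,"dy":-23,"dz":0,"ax":0,"ay":0,"az":0.6,"claw":10},{"dx":56,"dy":-43,"dz":0,"ax":0,"ay":0,"az":0.9,"claw":10},{"dx":84,"dy":-64,"dz":0,"ax":0,"ay":0,"az":1.2,"claw":10},{"dx":112,"dy":-85,"dz":0,"ax":0,"ay":0,"az":1.5,"claw":10},{"dx":140,"dy":-106,"dz":0,"ax":0,"ay":0,"az":1.8,"claw":10},{"dx":168,"dy":-127,"dz":0,"ax":0,"ay":0,"az":2.1,"claw":10},{"dx":196,"dy":-148,"dz":0,"ax":0,"ay":0,"az":2.4,"claw":10},{"dx":224,"dy":-169,"dz":0,"ax":0,"ay":0,"az":2.7,"claw":10},{"dx":252,"dy":-190,"dz":0,"ax":0,"ay":0,"az":2.9,"claw":10}]'
python3 -m pendant '[{"dx":26,"dy":-20,"dz":0,"ax":0,"ay":0,"az":0,"claw":10},{"dx":52,"dy":-40,"dz":0,"ax":0,"ay":0,"az":0,"claw":10},{"dx":78,"dy":-60,"dz":0,"ax":0,"ay":0,"az":0,"claw":10},{"dx":100,"dy":-78,"dz":0,"ax":0,"ay":0,"az":0,"claw":10},{"dx":118,"dy":-91,"dz":0,"ax":0,"ay":0,"az":0,"claw":10},{"dx":128,"dy":-98,"dz":0,"ax":0,"ay":0,"az":0,"claw":10},{"dx":132,"dy":-101,"dz":0,"ax":0,"ay":0,"az":0,"claw":10},{"dx":132,"dy":-101,"dz":0,"ax":0,"ay":0,"az":0,"claw":10},{"dx":132,"dy":-101,"dz":0,"ax":0,"ay":0,"az":0,"claw":10}]' | grep -E "clock|pos|grip"
python3 - <<'E'
from plan import *
to([TR[0],TR[1],.06],TR[2]+math.pi/2); print(observe()['qpos'].round(2))
g=eyes.grab_frame("scene")
crop(g,320,110,120,100,6,"pics/s30.png")
f=eyes.grab_frame("top")
crop(f,180,220,110,90,7,"pics/t30.png")
E
```

```text
clock: 29.75
position: [0.4433, 0.1155, 0.1556]
tool_rot: [-3.141, 0.0, 1.341]
force: [0.8, 0.3, -8.8]
grip_width: 0.0211
clock: 30.5
position: [0.3765, 0.265, 0.1557]
grip_width: 0.0212
t 30.5 pos [0.3765 0.265  0.1557] yaw [-1.7999e+02  5.0000e-02  7.6880e+01] F [ 0.64 -1.68 -9.9 ] grip 0.0212
d [-4.1 -6.8 95.7] a [-0.01  0.05  0.04]
[-0.02  0.46 -0.92  2.03  0.48  0.88  0.12]
```

View pics/s30.png

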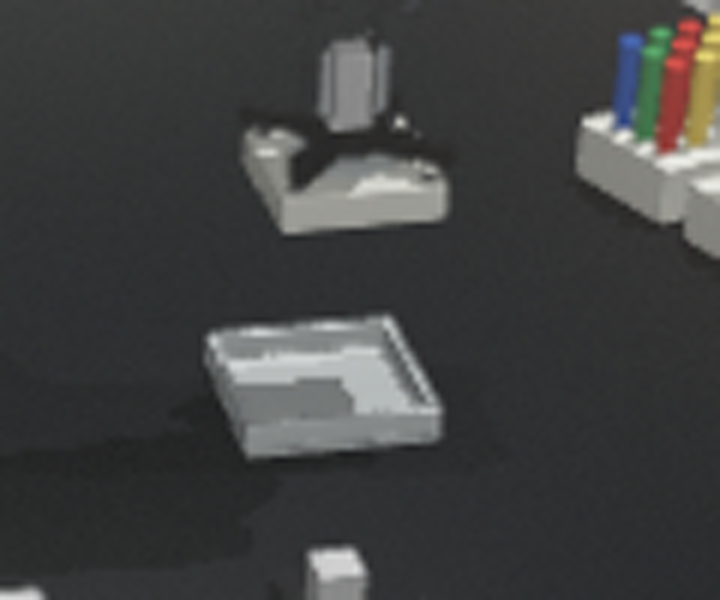

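View pics/t30.png

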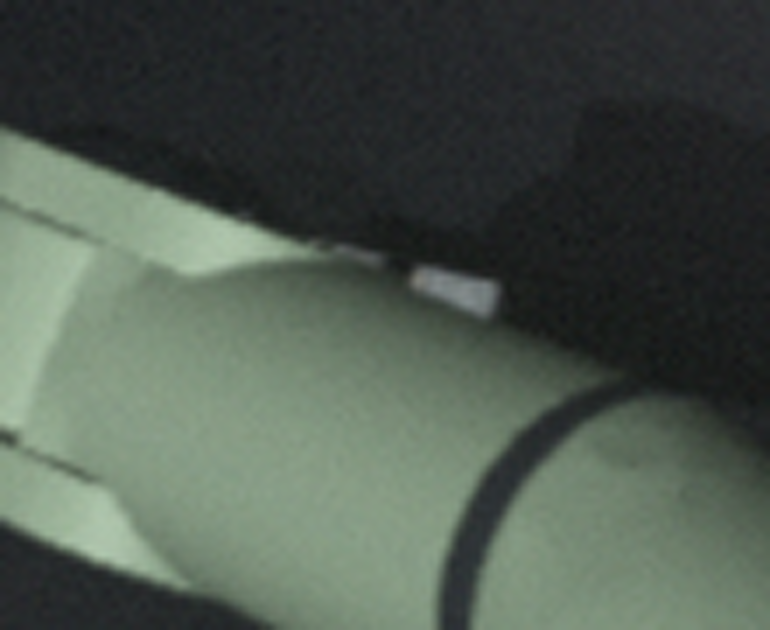

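```bash
python3 -m pendant '[{"dx":-4,"dy":-6.8,"dz":15,"ax":0,"ay":0,"az":0,"claw":10},{"dx":-4,"dy":-6.8,"dz":35,"ax":0,"ay":0,"az":0,"claw":10},{"dx":-4,"dy":-6.8,"dz":55,"ax":0,"ay":0,"az":0,"claw":10},{"dx":-4,"dy":-6.8,"dz":75,"ax":0,"ay":0,"az":0,"claw":10},{"dx":-4,"dy":-6.8,"dz":90,"ax":0,"ay":0,"az":0,"claw":10},{"dx":-4,"dy":-6.8,"dz":95,"ax":0,"ay":0,"az":0,"claw":10},{"dx":-4,"dy":-6.8,"dz":95,"ax":0,"ay":0,"az":0,"claw":10},{"dx":-4,"dy":-6.8,"dz":95,"ax":0,"ay":0,"az":0,"claw":10}]' | grep -E "clock|pos|grip"
python3 - <<'E'
from plan import *
to([TR[0],TR[1],.06],TR[2]+math.pi/2)
g=eyes.grab_frame("scene")
x0,y0,w,h=335,145,80,70;s=9
im=cv2.resize(g["image"][y0:y0+h,x0:x0+w],None,fx=s,fy=s,interpolation=cv2.INTER_CUBIC)
c,sn=math.cos(TR[2]),math.sin(TR[2]); ss=observe()["position"]
def dr(cx,cy,a,z,col):
    q=np.array([proj(g,[cx+c*i*a-sn*j*a,cy+sn*i*a+c*j*a,z]) for i,j in((1,1),(1,-1),(-1,-1),(-1,1))])
    cv2.polylines(im,[((q+.5-[x0,y0])*s-.5).round().astype(int).reshape(-1,1,2)],True,col,1)
dr(TR[0],TR[1],.055,.02,(0,255,0)); zu=ss[2]-.0264+.004
dr(ss[0],ss[1],.045,zu,(0,0,255)); dr(ss[0],ss[1],.045,zu+.022,(0,0,255)); dr(ss[0],ss[1],.011,zu+.084,(0,0,255))
cv2.imwrite("pics/s31.png",im)
E
```

```text
clock: 31.27
position: [0.3694, 0.2633, 0.0615]
grip_width: 0.0216
t 31.27 pos [0.3694 0.2633 0.0615] yaw [ 1.800e+02 -1.000e-02  7.685e+01] F [-0.29 -0.32 -9.04] grip 0.0216
d [-0.9 -0.3  1.5] a [ 0.   -0.01  0.  ]
```

View pics/s31.png

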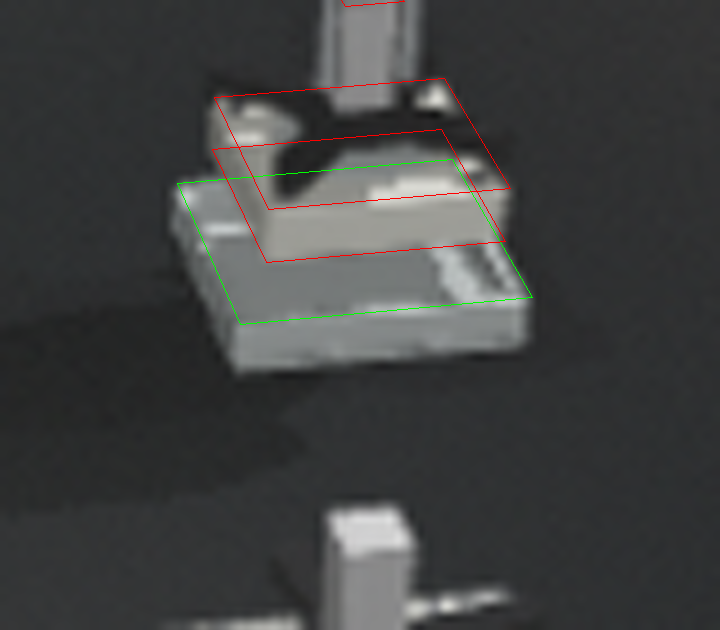

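```bash
python3 -m pendant '[{"dx":-0.9,"dy":-0.3,"dz":6,"ax":0,"ay":0,"az":0,"claw":10},{"dx":-0.9,"dy":-0.3,"dz":12,"ax":0,"ay":0,"az":0,"claw":10},{"dx":-0.9,"dy":-0.3,"dz":18,"ax":0,"ay":0,"az":0,"claw":10},{"dx":-0.9,"dy":-0.3,"dz":23,"ax":0,"ay":0,"az":0,"claw":10},{"dx":-0.9,"dy":-0.3,"dz":26,"ax":0,"ay":0,"az":0,"claw":10},{"dx":-0.9,"dy":-0.3,"dz":28,"ax":0,"ay":0,"az":0,"claw":10},{"dx":-0.9,"dy":-0.3,"dz":29,"ax":0,"ay":0,"az":0,"claw":10},{"dx":-0.9,"dy":-0.3,"dz":29,"ax":0,"ay":0,"az":0,"claw":10}]'
python3 - <<'E'
from plan import *
g=eyes.grab_frame("scene")
crop(g,335,145,80,70,9,"pics/s32.png")
E
```

```text
clock: 31.98
position: [0.3685, 0.2627, 0.0319]
tool_rot: [-3.141, 0.0, 1.342]
force: [-0.3, 0.4, -8.6]
grip_width: 0.0213
```

View pics/s32.png

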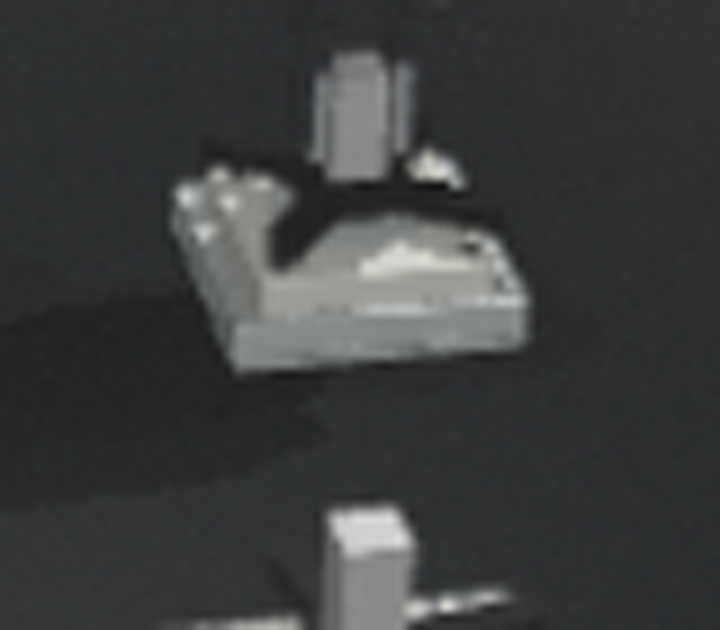

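It's inside the walls. I'll lower it the rest of the way in small steps and watch the force.

```bash
python3 -m pendant '[{"dx":0,"dy":0,"dz":0.8,"ax":0,"ay":0,"az":0,"claw":10},{"dx":0,"dy":0,"dz":1.6,"ax":0,"ay":0,"az":0,"claw":10},{"dx":0,"dy":0,"dz":2.4,"ax":0,"ay":0,"az":0,"claw":10},{"dx":0,"dy":0,"dz":3.2,"ax":0,"ay":0,"az":0,"claw":10}]' | grep -E "pos|force"
```

```text
position: [0.3686, 0.2626, 0.0288]
force: [0.4, 0.9, -8.9]
```

```bash
python3 -m pendant '[{"dx":0,"dy":0,"dz":0.5,"ax":0,"ay":0,"az":0,"claw":10},{"dx":0,"dy":0,"dz":1.0,"ax":0,"ay":0,"az":0,"claw":10}]' | grep -E "pos|force"
```

```text
position: [0.3686, 0.2626, 0.0278]
force: [0.3, 0.7, -8.7]
```

```bash
python3 -m pendant '[{"dx":0,"dy":0,"dz":0.4,"ax":0,"ay":0,"az":0,"claw":10},{"dx":0,"dy":0,"dz":0.6,"ax":0,"ay":0,"az":0,"claw":10}]' | grep -E "pos|force"
```

```text
position: [0.3686, 0.2627, 0.0273]
force: [-2.6, -1.9, 4.4]
```

```bash
python3 -m pendant '[{"dx":0,"dy":0,"dz":-0.3,"ax":0,"ay":0,"az":0,"claw":24},{"dx":0,"dy":0,"dz":-0.3,"ax":0,"ay":0,"az":0,"claw":30},{"dx":0,"dy":0,"dz":-0.3,"ax":0,"ay":0,"az":0,"claw":45},{"dx":0,"dy":0,"dz":-0.3,"ax":0,"ay":0,"az":0,"claw":60},{"dx":0,"dy":0,"dz":-0.3,"ax":0,"ay":0,"az":0,"claw":60},{"dx":0,"dy":0,"dz":-0.3,"ax":0,"ay":0,"az":0,"claw":60}]'
python3 -m pendant '[{"dx":0,"dy":0,"dz":-8,"ax":0,"ay":0,"az":0,"claw":60},{"dx":0,"dy":0,"dz":-25,"ax":0,"ay":0,"az":0,"claw":60},{"dx":0,"dy":0,"dz":-50,"ax":0,"ay":0,"az":0,"claw":60},{"dx":0,"dy":0,"dz":-85,"ax":0,"ay":0,"az":0,"claw":60},{"dx":0,"dy":0,"dz":-120,"ax":0,"ay":0,"az":0,"claw":60},{"dx":0,"dy":0,"dz":-150,"ax":0,"ay":0,"az":0,"claw":60},{"dx":-40,"dy":0,"dz":-150,"ax":0,"ay":0,"az":0,"claw":60},{"dx":-80,"dy":0,"dz":-150,"ax":0,"ay":0,"az":0,"claw":60},{"dx":-120,"dy":0,"dz":-150,"ax":0,"ay":0,"az":0,"claw":60},{"dx":-160,"dy":0,"dz":-150,"ax":0,"ay":0,"az":0,"claw":60}]'
python3 - <<'E'
from plan import *
g=eyes.grab_frame("scene"); cv2.imwrite("pics/s33.png",g["image"])
crop(g,235,140,190,120,4,"pics/s33c.png")
f=eyes.grab_frame("top"); cv2.imwrite("pics/t33.png",f["image"])
crop(f,200,150,200,150,4,"pics/t33c.png")
E
```

```text
clock: 33.2
position: [0.3686, 0.2627, 0.0275]
tool_rot: [3.142, -0.0, 1.342]
force: [-0.2, -0.4, 0.1]
grip_width: 0.0601
clock: 34.03
position: [0.3327, 0.1105, 0.1778]
tool_rot: [3.141, 0.001, 1.342]
force: [2.1, 0.1, -0.8]
grip_width: 0.0603
```

View pics/s33c.png

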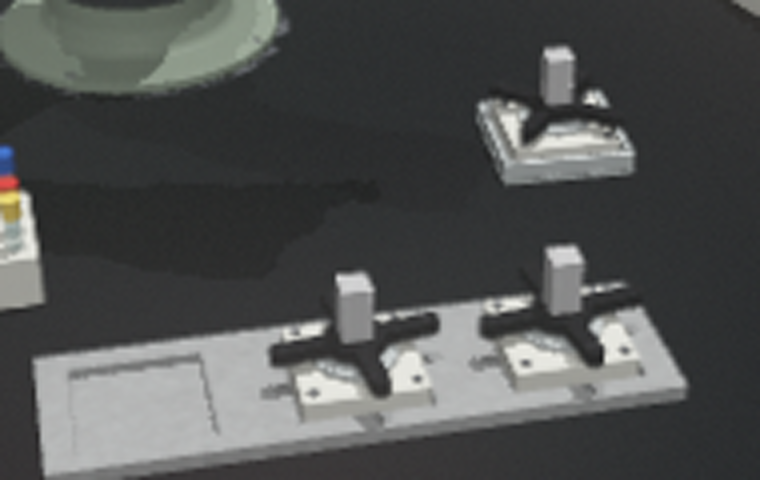

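View pics/t33c.png

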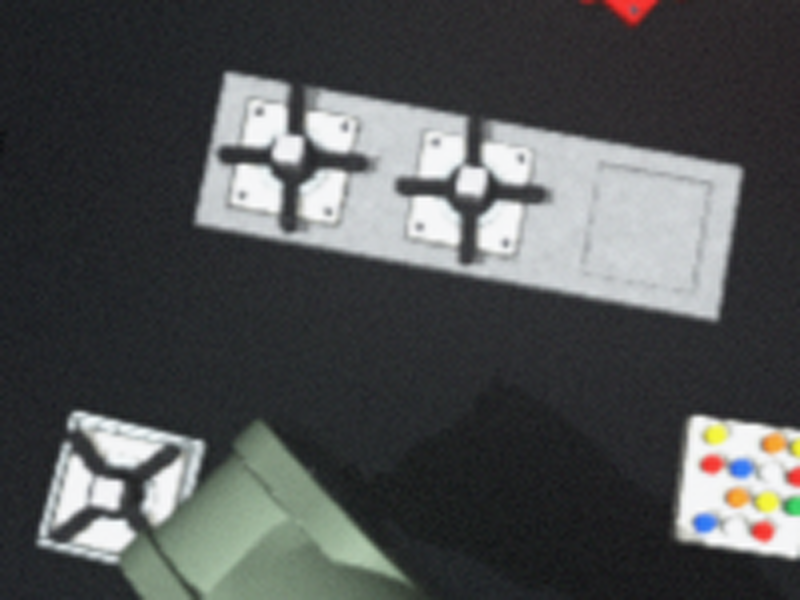

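View pics/t33.png

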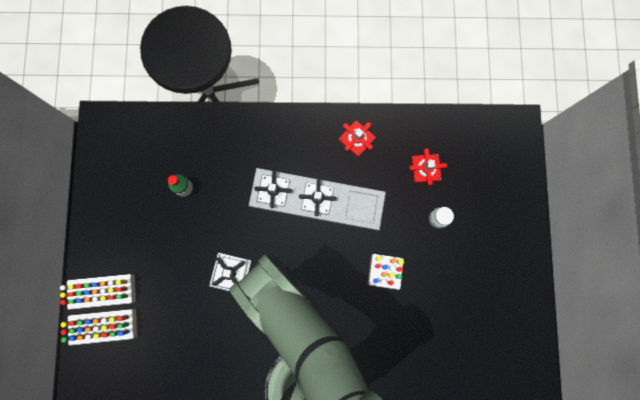

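```bash
python3 -m pendant '[{"dx":0,"dy":0,"dz":0,"ax":0,"ay":0,"az":0,"claw":60},{"dx":0,"dy":0,"dz":0,"ax":0,"ay":0,"az":0,"claw":60},{"dx":0,"dy":0,"dz":0,"ax":0,"ay":0,"az":0,"claw":60},{"dx":0,"dy":0,"dz":0,"ax":0,"ay":0,"az":0,"claw":60}]' | grep -E "clock|force"; python3 -c "
from workcell import job_done; print(job_done())"
```

```text
clock: 34.47
force: [0.7, 1.0, -0.2]
the job is handed in; nothing more can be done
None
```

I handed the job in at 34.5 s. The right-hand module was the binding one, and it now stands flat in the reject tray, let go.

**Tests, left to right:**

| Module | Wheel turned | Drag felt | After letting go |
|---|---|---|---|
| Left | about 52° | none above the noise | swung back to rest |
| Middle | about 54° | none above the noise | swung back to rest |
| Right | about 55° | about 3–4 N at roughly 18 mm/s | stayed where it was left |

**Final pictures:**
- The rejected module is inside the tray walls with its wheel still turned.
- The left and middle modules are seated in the dock with their wheels near rest.
- The tube rack, bottle, jar and red look-alikes have not visibly moved.
- The gripper is clear of everything.

**What went wrong or disagreed:**
- **Height mismatch:** the fingertips were about 27 mm higher than the reported TCP height, judged from the pictures and from touching the block. I corrected for this from then on.
- **Hard touch:** during that check the closed fingertips pressed on the left module's block with about 44 N. This was vertical and, as far as I can tell, by the fingers and not the gripper's body.
- **First left test fouled:** a gripper knuckle caught the left module's post and tilted and shifted the module, with about 6 N. It dropped back into its pocket, and I repeated the test cleanly with the gripper turned 90° before going on to the middle module.

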